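# Unload the charged cells into the resting tray in bay order

### The job

The four cells in the charging dock are full: stand them in the resting tray, one upright in each compartment and in the same left-to-right order as their bays, so that they still match the charger's log when they are measured. Set each one down on the tray's floor, do not drop or knock over any, and let go of all of them.

Things in the scene. Friction and masses are not known exactly. Their poses are not given: they have to be found in the camera images.
- cell_xs: the smallest, a slim short rechargeable cell, a dusty-pink cylinder with a steel button on top: diameter 14.5 mm, length 50 mm with the button (the top 2 mm; full diameter up to 48 mm), about 23 g. Origin: centre of its underside, z along the cell, up while it stands. At the start it stands in its sleeve, its top 96 mm above the desk, the upper 38 mm free above the sleeve.
- cell_s: the slim long rechargeable cell, a dusty-pink cylinder with a steel button on top: diameter 18.5 mm, length 65 mm with the button (the top 2 mm; full diameter up to 63 mm), about 47 g. Origin: centre of its underside, z along the cell, up while it stands. At the start it stands in its sleeve, its top 96 mm above the desk, the upper 53 mm free above the sleeve.
- cell_m: the stout rechargeable cell, a dusty-pink cylinder with a steel button on top: diameter 26 mm, length 65 mm with the button (the top 2 mm; full diameter up to 63 mm), about 90 g. Origin: centre of its underside, z along the cell, up while it stands. At the start it stands in its sleeve, its top 96 mm above the desk, the upper 53 mm free above the sleeve.
- cell_l: the largest, thickest rechargeable cell, a dusty-pink cylinder with a steel button on top: diameter 33 mm, length 70 mm with the button (the top 2 mm; full diameter up to 68 mm), about 140 g. Origin: centre of its underside, z along the cell, up while it stands. At the start it stands in its sleeve, its top 96 mm above the desk, the upper 58 mm free above the sleeve.
- sleeve_xs: black round adaptor sleeve for the 14.5 x 50 mm cell, fixed in one of the dock's bays (it stays there and shows in which bay that cell stood): 44 mm across, 36 mm tall, with a bore of 17.5 mm, 12 mm deep, in its top. Origin: centre of its underside, 22 mm above the desk; axes parallel to the dock's.
- sleeve_s: black round adaptor sleeve for the 18.5 x 65 mm cell, fixed in one of the dock's bays (it stays there and shows in which bay that cell stood): 44 mm across, 21 mm tall, with a bore of 21.5 mm, 12 mm deep, in its top. Origin: centre of its underside, 22 mm above the desk; axes parallel to the dock's.
- sleeve_m: black round adaptor sleeve for the 26 x 65 mm cell, fixed in one of the dock's bays (it stays there and shows in which bay that cell stood): 44 mm across, 21 mm tall, with a bore of 29 mm, 12 mm deep, in its top. Origin: centre of its underside, 22 mm above the desk; axes parallel to the dock's.
- sleeve_l: black round adaptor sleeve for the 33 x 70 mm cell, fixed in one of the dock's bays (it stays there and shows in which bay that cell stood): 44 mm across, 16 mm tall, with a bore of 36 mm, 12 mm deep, in its top. Origin: centre of its underside, 22 mm above the desk; axes parallel to the dock's.
- charger: charging dock, fixed, dark: deck 22 mm high, x -45 to 55 mm, 236 mm wide; four bays along its y axis at y = -78, -26, 26, 78 mm, x = 0; displays on a low sloping front (to x = -93). Its aluminium contact bar is already swung back behind the bays: it and its side arms lie at x = 40 to 165 mm, up to 70 mm high. Origin: on the desk under the row's middle; x away from the robot, y left (yaw within 0.3 rad).
- tray: resting tray, fixed, off-white: four open compartments along its y axis, 48 x 48 mm inside, centres at y = -78, -26, 26, 78 mm, x = 0 (one for each dock bay of the same y); floor 4 mm above the desk, walls 4 mm thick, tops 14 mm above the desk; 56 mm deep, 238 mm long with end lips. Origin: on the desk under the row's middle; x away from the robot, y left (yaw within 0.3 rad).
There are look-alikes about, which are no part of the job. Leave any yellow look-alike of the cell_l alone.

How it is judged:
By the outcome, as a careful person would: the job done as asked, in the order asked, and still so for the second after the job is handed in, with the robot touching nothing.
It also fails if it takes over 104 s, if anything falls off the work surface, if the arm or the gripper's body presses on something with over 40 N, if the wrist force passes 120 N, or if a joint passes its speed limit or range.

### The arm

A 6-joint arm with a two-finger parallel gripper is mounted at the origin on the work surface. World frame = base frame: x ahead of the robot, y to its left, z up, the work surface at z = 0. Lengths are in m, angles in degrees, forces in N, time in s.
With the tool pointing down it reaches from about 0.35 to 0.875 m from the base axis. Payload 4.2 kg.
Tool frame: the origin (TCP) lies midway between the tips of the shut fingers; the grasp point (between the pads) lies 19 mm behind it; z points along the fingers, y is the direction in which the jaws open and shut (so a half turn about z gives the same grasp; the last joint's range is limited). The gripper opens to 85 mm and grips with 20 to 120 N. Pads are 22 mm wide; open, the fingers measure 114 mm over their backs; the gripper's body (76 mm by 85 mm) begins 54 mm behind the grasp point. The pads swing forward as they close: fully open they stand 13 mm farther back than shut.
Start: joints at [-48.552, 22.042, 0.453, 0, -68.411, -14.817], TCP at [0.28, -0.559, 0.231] pointing down, gripper open.
Joint ranges: [-179.83, 179.83], [-69.29, 118.12], [-61.27, 80.66], [-181.25, 117.63], [-171.15, -9.14], [-177.46, 177.46]. Speed limits (degrees/s): [159.86, 159.86, 180, 180, 180, 180].

### API

Orientations are given as [roll, pitch, yaw] about the fixed x, y, z axes, in that order (R = Rz(yaw) Ry(pitch) Rx(roll)).
In Python, from cell import manip gives the robot as it stands.
- The arm moves only by the tool step_arm, never from a script. Its argument "plan" is a list that holds one entry, the list of rows, each a list of 7 numbers: the shift along the tool's x, y, z as a fraction of full scale, then the turn, a rotation vector about the tool's x, y, z as a fraction of full scale, then the opening, from 0 (shut) to 1 (fully open). A call has exactly 8 rows; each row shifts and turns the pose as measured when the row begins, along the tool's axes as they then stand; what a row does not reach is not made up. Full scale, the value 1, is 0.5 m for a shift and 4 degrees for a turn. A row lasts 1/12 s, in which the tool goes at most 41.7 mm and 7.16 degrees, less where a joint would pass 70% of its speed; a pose out of reach is approached as far as the arm can. A call with a number of a shift or a turn outside -1 to 1 is refused whole. A call with a gripper value outside its range is refused whole. The fingers move at their own pace and stop on an object; "squeeze" is the grip in N (left out, the last holds). Time passes only in rows, so rows that do not move let the fingers close, or fill a call up. It gives the time, the measured TCP pose, the force and the opening at its end, in the units of the state.
- manip.sense(): the state, without advancing time (a new reading comes with each control period).
- manip.get_image(name): name is "scene" or "top" or "wrist"; returns the picture (480x640x3 uint8, blue, green, red); there is no depth.
- manip.camera_params(name): a dict with "fx", "fy", "cx", "cy" (pixels), "R" (3x3) and "t" (3): a world point X has camera coordinates R X + t; the wrist camera has in their place "tool_from_camera" (4x4, takes a point from camera to tool coordinates, whose origin is the TCP and whose axes are the flange's). Camera axes: x right, y down, z forward; pixel columns grow to the right and rows downward; lengths in m; the calibration is good to about 2 mm. A picture is of the moment at which its call begins: read the wrist's pose just before it. camera_params takes no time and is no camera call.
- manip.finish_job(): hands the job in, once; it reports no verdict.
Trained networks look in the newest picture that a camera, given by its name, has taken for a name from the list of things; names that differ only in an ending like _2 or _b are one class to them, and where a whole thing is asked for, a point or a joint stands for the part that bears it (a point fixed in the world has none). Each returns a list of dicts, best first, with "score" (0 to 1); they miss things now and then, are a little off and sometimes report something else, mostly with a low value. They report only what shows in the picture. A call takes as long as a camera call. They do not tell look-alikes from the thing itself.
- manip.regions_of(camera, label): "region" (480x640 bool, what is visible of it) and "location" ([column, row] in pixels, amid what is visible of it).
- manip.spot_point(camera, label): "location" ([column, row] in pixels: a listed point, or the origin of a listed thing).
The state is a dict: "clock": time; "joints": joint angles; "dq": joint speeds; "effort": joint torques, N m; "ee_pos": TCP position; "ee_rot": TCP orientation; "wrist_force": force on the tool from outside, world axes, zero at the start; "moment": the same for the moment, N m; "gripper_width": opening from 0.0 (shut) to 1.0 (fully open).
Only numpy, scipy, OpenCV 4.12 (cv2) and the standard library are available. Lean on these libraries where they do the work, as an engineer would, in place of code of your own. Each camera call takes 0.05 s, during which the arm holds its last target.

## Working session

There is one attempt and no reset: what is moved stays moved. The work goes in short steps, Python scripts to look and compute and a tool call to move; the robot and the scene stay as the last step left them, time stands still between calls to the robot, and variables do not carry over. Pictures are saved under pics/ and viewed, and the job is handed in when it is done.

Besides the shell and the picture viewer there is one more tool, called after "Emit:" as name(argument=value, ...), one argument or row to a line, values as JSON. step_arm: Moves the arm, as the interface text tells. Its arguments: {"type":"object","properties":{"plan":{"type":"array","items":{"type":"array","items":{"type":"array","items":{"type":"number"}}}},"squeeze":{"type":"number"}},"required":["plan"]}

```bash
ls; mkdir -p pics; python3 - <<'E'
from cell import manip
import cv2
print(manip.sense())
for n in ["scene","top","wrist"]:
    cv2.imwrite(f"pics/{n}0.png",manip.get_image(n))
    print(n,manip.camera_params(n))
E
```

```text
pics
{'clock': 0.0, 'joints': array([-4.85529950e+01,  2.20907977e+01,  3.78413854e-01, -2.97975447e-02,
       -6.84134667e+01, -1.48156315e+01]), 'dq': array([ 0.03151297, -0.01805845,  0.02962337,  0.0054453 ,  0.01867536,
       -0.07482884]), 'effort': array([ 7.03067435e-04, -3.92286050e+01,  1.88396734e+01,  4.18601543e+00,
       -4.63300006e-03, -7.25170707e-06]), 'ee_pos': array([ 0.2798891 , -0.55814612,  0.23020981]), 'ee_rot': array([ 1.79871252e+02, -5.41870414e-03, -1.53379614e+02]), 'wrist_force': array([-1.20822207,  0.07062017,  0.21038598]), 'moment': array([ 0.01176117, -0.0104443 ,  0.04057781]), 'gripper_width': 1.0013661148952895}
scene {'fx': 436.243036604963, 'fy': 436.243036604963, 'cx': 323.19592918431044, 'cy': 242.5953825153615, 'R': array([[-0.79843984,  0.6018677 ,  0.01578285],
       [ 0.32618942,  0.45446026, -0.82889465],
       [-0.50605759, -0.65667431, -0.55918205]]), 't': array([ 0.46365174, -0.14716249,  1.02954417])}
top {'fx': 522.2252912572438, 'fy': 522.2252912572438, 'cx': 326.18086668186356, 'cy': 240.88612966660924, 'R': array([[-0.00722019, -0.99991063,  0.01125171],
       [-0.98884085,  0.005465  , -0.14887551],
       [ 0.14880071, -0.01220106, -0.98879193]]), 't': array([-0.02210805,  0.55672661,  0.82263524])}
wrist {'fx': 350.04570930250094, 'fy': 350.04570930250094, 'cx': 322.46579082714953, 'cy': 237.6494879256524, 'tool_from_camera': array([[-3.21379539e-04, -9.62105220e-01, -2.72678275e-01,
         7.01317060e-02],
       [ 9.99999625e-01, -5.28542295e-04,  6.86280868e-04,
         4.08582066e-04],
       [-8.04396407e-04, -2.72677953e-01,  9.62105029e-01,
        -1.43203220e-01],
       [ 0.00000000e+00,  0.00000000e+00,  0.00000000e+00,
         1.00000000e+00]])}
```

View pics/scene0.png

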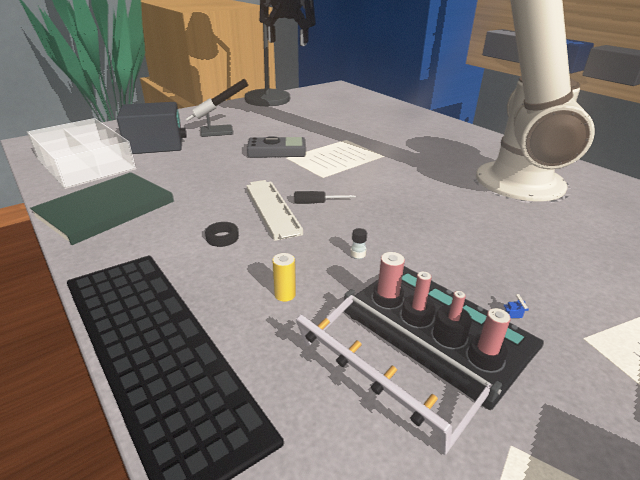

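View pics/top0.png

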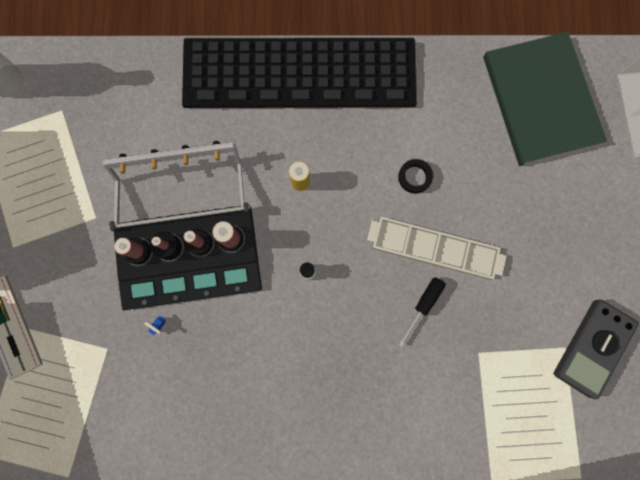

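View pics/wrist0.png

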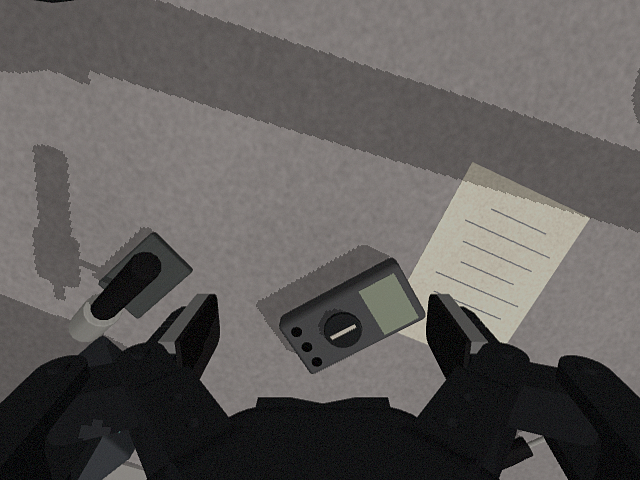

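```bash
cat > h.py <<'E'
import numpy as np, cv2
from cell import manip
def ray(name,px):
    c=manip.camera_params(name);R=c['R'];t=c['t']
    d=R.T@np.array([(px[0]-c['cx'])/c['fx'],(px[1]-c['cy'])/c['fy'],1]);o=-R.T@t
    return o,d/np.linalg.norm(d)
def onz(name,px,z):
    o,d=ray(name,px);return o+d*(z-o[2])/d[2]
def proj(name,X):
    c=manip.camera_params(name);p=c['R']@np.asarray(X)+c['t']
    return np.array([c['fx']*p[0]/p[2]+c['cx'],c['fy']*p[1]/p[2]+c['cy']])
E
python3 - <<'E'
from h import *
np.set_printoptions(precision=4,suppress=True)
manip.get_image("top");manip.get_image("scene")
zs={'charger':0,'tray':0,'sleeve_xs':.022,'sleeve_s':.022,'sleeve_m':.022,'sleeve_l':.022,'cell_xs':.046,'cell_s':.031,'cell_m':.031,'cell_l':.026}
for l in zs:
  for c in ["top","scene"]:
    for r in manip.spot_point(c,l)[:3]:
        print(l,c,round(r['score'],2),np.round(r['location'],1),onz(c,r['location'],zs[l]))
print(manip.sense()['clock'])
for n,(x0,y0,x1,y1) in {'top':(100,190,330,320),'scene':(250,230,550,420)}.items():
    im=manip.get_image(n)[y0:y1,x0:x1]
    cv2.imwrite(f"pics/{n}crop.png",cv2.resize(im,None,fx=2.6,fy=2.6,interpolation=cv2.INTER_CUBIC))
E
```

```text
charger top 0.8 [185.1 251.2] [0.5462 0.2174 0.    ]
charger scene 0.76 [427.7 334.3] [0.5545 0.2088 0.    ]
tray top 0.69 [434.2 251.1] [ 0.5439 -0.2135  0.    ]
tray scene 0.97 [275.2 212.4] [ 0.5484 -0.2048  0.    ]
sleeve_xs top 0.65 [170.7 247.6] [0.5496 0.2361 0.022 ]
sleeve_xs scene 0.82 [449.2 334.9] [0.5511 0.2391 0.022 ]
sleeve_s top 0.7 [229.4 242.3] [0.558  0.1376 0.022 ]
sleeve_s top 0.64 [200.  242.5] [0.558  0.1871 0.022 ]
sleeve_s top 0.6 [137.5 250.3] [0.5453 0.2916 0.022 ]
sleeve_s scene 0.87 [486.2 358.9] [0.546  0.2936 0.022 ]
sleeve_s scene 0.83 [387.8 299.7] [0.5682 0.1398 0.022 ]
sleeve_s scene 0.72 [420.3 318.4] [0.5588 0.1948 0.022 ]
sleeve_m top 0.7 [229.4 242.3] [0.558  0.1376 0.022 ]
sleeve_m top 0.64 [200.  242.5] [0.558  0.1871 0.022 ]
sleeve_m top 0.6 [137.5 250.3] [0.5453 0.2916 0.022 ]
sleeve_m scene 0.87 [486.2 358.9] [0.546  0.2936 0.022 ]
sleeve_m scene 0.83 [387.8 299.7] [0.5682 0.1398 0.022 ]
sleeve_m scene 0.72 [420.3 318.4] [0.5588 0.1948 0.022 ]
sleeve_l top 0.7 [229.4 242.3] [0.558  0.1376 0.022 ]
sleeve_l top 0.64 [200.  242.5] [0.558  0.187
[... 681 characters left out ...]
ne 0.7 [486.8 351. ] [0.5428 0.2899 0.031 ]
cell_m top 0.76 [227.1 241.1] [0.5588 0.1399 0.031 ]
cell_m top 0.71 [196.4 241.7] [0.558  0.1911 0.031 ]
cell_m top 0.33 [432.5 246.1] [ 0.5484 -0.2041  0.031 ]
cell_m scene 0.92 [287.2 293. ] [0.6844 0.05   0.031 ]
cell_m scene 0.89 [419.4 314.1] [0.5616 0.1939 0.031 ]
cell_m scene 0.7 [486.8 351. ] [0.5428 0.2899 0.031 ]
cell_l top 0.76 [227.1 241.1] [0.5595 0.1408 0.026 ]
cell_l top 0.71 [196.4 241.7] [0.5588 0.1923 0.026 ]
cell_l top 0.33 [432.5 246.1] [ 0.5491 -0.2052  0.026 ]
cell_l scene 0.92 [287.2 293. ] [0.6814 0.0451 0.026 ]
cell_l scene 0.89 [419.4 314.1] [0.557  0.1907 0.026 ]
cell_l scene 0.7 [486.8 351. ] [0.5381 0.2878 0.026 ]
1.25
```

View pics/topcrop.png

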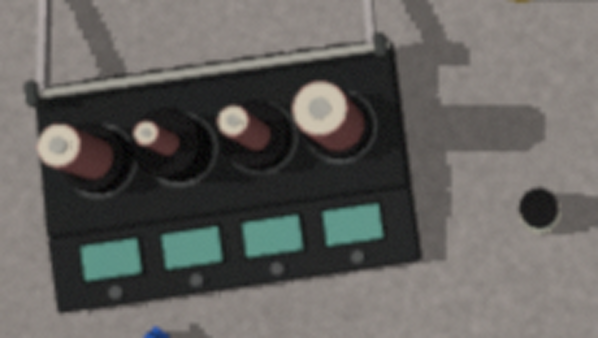

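View pics/scenecrop.png

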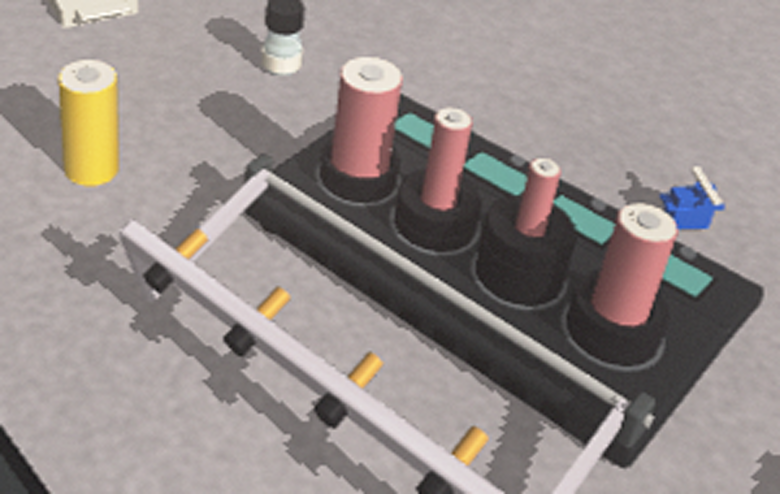

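```bash
python3 - <<'E'
from h import *
np.set_printoptions(precision=4,suppress=True)
T={'m':((122.7,246.2),(498.8,315.4)),'xs':((156.2,241.2),(459.6,294.6)),'s':((189.6,236.5),(424.2,275.8)),'l':((223.1,231.9),(392.7,258.1))}
P=[]
for k,(a,b) in T.items():
    A=onz('top',a,.0955);B=onz('scene',b,.0955);P.append((A+B)/2)
    print(k,A,B)
P=np.array(P)[:,:2];ys=np.array([78,26,-26,-78])/1000
c=P.mean(0);d=(ys[:,None]*(P-c)).sum(0);th=np.degrees(np.arctan2(-d[0],d[1]));print(c,th)
for n,(x0,y0,x1,y1) in {'top':(360,205,520,290),'scene':(235,170,315,250)}.items():
    im=manip.get_image(n)[y0:y1,x0:x1]
    f={'top':5,'scene':7}[n]
    cv2.imwrite(f"pics/{n}tray.png",cv2.resize(im,None,fx=f,fy=f,interpolation=cv2.INTER_CUBIC))
E
```

```text
m [0.5419 0.2889 0.0955] [0.5467 0.292  0.0955]
xs [0.5495 0.2377 0.0955] [0.554  0.2413 0.0955]
s [0.5565 0.1865 0.0955] [0.5614 0.1901 0.0955]
l [0.5635 0.1349 0.0955] [0.567  0.1378 0.0955]
[0.5551 0.2136] 7.755380156859899
```

View pics/toptray.png

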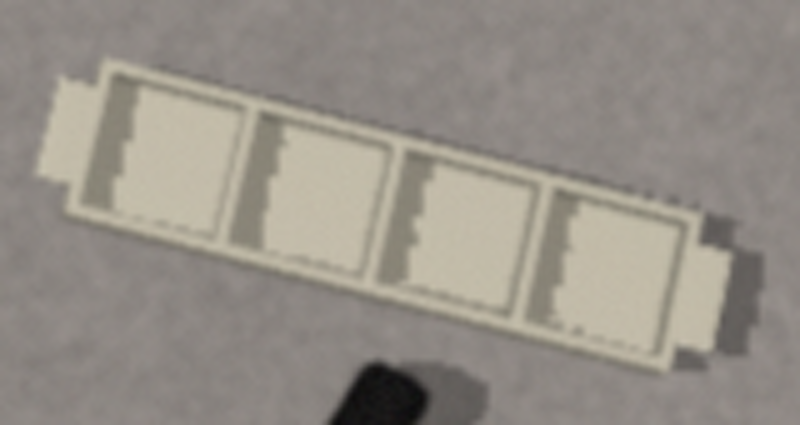

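View pics/scenetray.png

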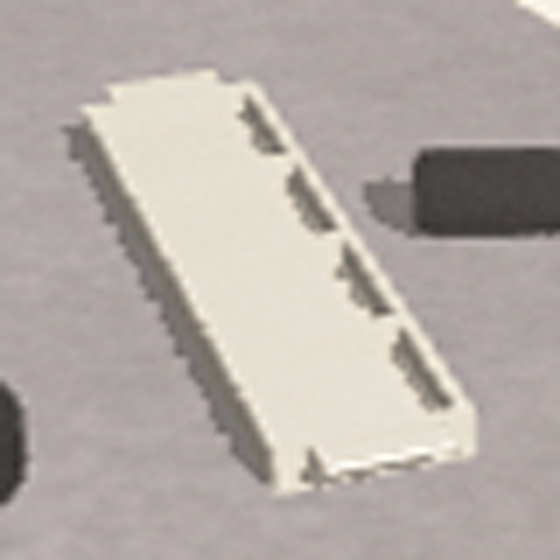

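```bash
python3 - <<'E'
from h import *
np.set_printoptions(precision=4,suppress=True)
def fit(Q,M):
    Q=np.array(Q)[:,:2];c=Q.mean(0);q=Q-c;mc=M-M.mean(0)
    th=np.arctan2((mc[:,0]*q[:,1]-mc[:,1]*q[:,0]).sum(),(mc*q).sum());R=np.array([[np.cos(th),-np.sin(th)],[np.sin(th),np.cos(th)]])
    print(c,np.degrees(th),'res',(q-mc@R.T).round(4).tolist());return c,th
# far-left, far-right, near-right, near-left
M=np.array([[.028,.106],[.028,-.106],[-.028,-.106],[-.028,.106]])
fit([onz('top',(360+u/5-.4,205+v/5-.4),.014) for u,v in [(107,60),(700,212),(665,373),(68,212)]],M)
M2=M[[0,3,2,1]]
# scene: near camera = +y(left). (475,408) near-left; (275,475) far-left; (85,110) far-right; (258,82) near-right
fit([onz('scene',(235+u/7-.4,170+v/7-.4),.014) for u,v in [(275,475),(475,408),(258,82),(85,110)]],M[[0,3,2,1]])
E
```

```text
[ 0.5486 -0.2145] -15.284775235688517 res [[-0.001, -0.0012], [0.0009, 0.0012], [-0.0002, 0.0014], [0.0002, -0.0014]]
[ 0.5508 -0.2102] -15.276809946220139 res [[0.0042, 0.0066], [-0.002, -0.005], [-0.0013, -0.0011], [-0.001, -0.0005]]
```

```bash
cat >> h.py <<'E'
from scipy.spatial.transform import Rotation as Ro
CELLS={'m':(.5444,.2905),'xs':(.5518,.2395),'s':(.559,.1883),'l':(.5653,.1364)}
TRAY={'l':(.5289,-.2877),'s':(.5426,-.2376),'xs':(.5564,-.1874),'m':(.5701,-.1373)}
YD=-90+7.75; YT=-90-15.3
def rows(p,yaw,n=8,k=8,vmax=.04,grip=1.0):
    """advise n rows towards p,yaw (tool down); spread over at least k rows"""
    s=manip.sense();x=np.array(s['ee_pos']);R=Ro.from_euler('xyz',s['ee_rot'],degrees=True)
    G=Ro.from_euler('xyz',[180,0,yaw],degrees=True);p=np.asarray(p,float)
    print('t',round(s['clock'],2),'pos',x.round(4),'rot',np.round(s['ee_rot'],2),'F',np.round(s['wrist_force'],1),'w',round(s['gripper_width'],3))
    print('to go world',(p-x).round(4),'tool',R.inv().apply(p-x).round(4))
    for i in range(n):
        d=p-x;L=np.linalg.norm(d);m=min(vmax,np.linalg.norm(d)/max(1,k-i)) if L>1e-6 else 0
        st=d*(m/L) if L>1e-6 else d*0
        rv=(R.inv()*G).as_rotvec(degrees=True);a=np.linalg.norm(rv);ra=rv*(min(4,a/max(1,k-i))/a) if a>1e-6 else rv*0
        loc=R.inv().apply(st)
        print([float(v) for v in (loc/.5).round(3)]+[float(v) for v in (ra/4).round(2)]+[grip],end=',\n')
        x=x+st;R=R*Ro.from_rotvec(ra,degrees=True)
def wrist_world(px,z,s):
    c=manip.camera_params('wrist');T=c['tool_from_camera']
    R=Ro.from_euler('xyz',s['ee_rot'],degrees=True).as_matrix();x=np.array(s['ee_pos'])
    d=R@T[:3,:3]@np.array([(px[0]-c['cx'])/c['fx'],(px[1]-c['cy'])/c['fy'],1]);o=R@T[:3,3]+x
    return o+d*(z-o[2])/d[2]
E
python3 -c "
from h import *
rows([*CELLS['l'],.2],YD)"
```

```text
t 1.45 pos [ 0.2801 -0.5587  0.2313] rot [-180.      0.   -153.37] F [0.4 0.9 0.3] w 1.003
to go world [ 0.2852  0.6951 -0.0313] tool [-0.5665  0.4935  0.0313]
[-0.06, 0.053, 0.003, -0.0, -0.0, -1.0, 1.0],
[-0.064, 0.048, 0.003, -0.0, -0.0, -1.0, 1.0],
[-0.067, 0.044, 0.003, -0.0, -0.0, -1.0, 1.0],
[-0.07, 0.039, 0.003, -0.0, -0.0, -1.0, 1.0],
[-0.072, 0.034, 0.003, -0.0, -0.0, -1.0, 1.0],
[-0.075, 0.029, 0.003, -0.0, -0.0, -1.0, 1.0],
[-0.076, 0.023, 0.003, -0.0, -0.0, -1.0, 1.0],
[-0.078, 0.018, 0.003, -0.0, -0.0, -1.0, 1.0],
```

Emit:
step_arm(
  plan=[
    [[-0.06, 0.053, 0, 0, 0, -1, 0.7], [-0.064, 0.048, 0, 0, 0, -1, 0.7], [-0.067, 0.044, 0, 0, 0, -1, 0.7], [-0.07, 0.039, 0, 0, 0, -1, 0.7], [-0.072, 0.034, 0, 0, 0, -1, 0.7], [-0.075, 0.029, 0, 0, 0, -1, 0.7], [-0.076, 0.023, 0, 0, 0, -1, 0.7], [-0.078, 0.018, 0, 0, 0, -1, 0.7]],
  ],
  squeeze=40,
)

```text
clock: 2.12
ee_pos: [0.4008, -0.2576, 0.2292]
ee_rot: [-179.9, -0.1, -120.7]
wrist_force: [1.5, 0.0, -0.6]
gripper_width: 0.699
```

```bash
python3 -c "
from h import *
rows([*CELLS['l'],.2],YD)"
```

```text
t 2.12 pos [ 0.4008 -0.2576  0.2292] rot [-1.7993e+02 -9.0000e-02 -1.2071e+02] F [ 1.5  0.  -0.6] w 0.699
to go world [ 0.1645  0.394  -0.0292] tool [-0.4228  0.0598  0.0284]
[-0.079, 0.011, 0.005, -0.0, -0.0, -1.0, 1.0],
[-0.08, 0.006, 0.005, -0.0, -0.0, -1.0, 1.0],
[-0.08, 0.0, 0.005, -0.0, -0.0, -1.0, 1.0],
[-0.08, -0.005, 0.005, -0.0, -0.0, -1.0, 1.0],
[-0.079, -0.011, 0.005, -0.0, -0.0, -1.0, 1.0],
[-0.078, -0.017, 0.005, -0.0, -0.0, -1.0, 1.0],
[-0.077, -0.022, 0.005, -0.0, -0.0, -1.0, 1.0],
[-0.075, -0.027, 0.005, -0.0, -0.0, -1.0, 1.0],
```

Emit:
step_arm(
  plan=[
    [[-0.079, 0.011, 0.003, 0, 0, -1, 0.7], [-0.08, 0.006, 0.003, 0, 0, -1, 0.7], [-0.08, 0, 0.003, 0, 0, -1, 0.7], [-0.08, -0.005, 0.003, 0, 0, -1, 0.7], [-0.079, -0.011, 0.003, 0, 0, -1, 0.7], [-0.078, -0.017, 0.003, 0, 0, -1, 0.7], [-0.077, -0.022, 0.003, 0, 0, -1, 0.7], [-0.075, -0.027, 0.003, 0, 0, -1, 0.7]],
  ],
)

```text
clock: 2.78
ee_pos: [0.5221, 0.0531, 0.2209]
ee_rot: [-179.4, -0.1, -86.9]
wrist_force: [1.2, -0.6, 0.1]
gripper_width: 0.698
```

```bash
python3 -c "
from h import *
rows([*CELLS['l'],.17],YD)
cv2.imwrite('pics/w1.png',manip.get_image('wrist'))"
```

```text
t 2.78 pos [0.5221 0.0531 0.2209] rot [-1.7943e+02 -1.4000e-01 -8.6900e+01] F [ 1.2 -0.6  0.1] w 0.698
to go world [ 0.0432  0.0833 -0.0509] tool [-0.081  -0.0471  0.0512]
[-0.02, -0.012, 0.013, -0.02, -0.01, -0.15, 1.0],
[-0.02, -0.012, 0.013, -0.02, -0.01, -0.15, 1.0],
[-0.02, -0.012, 0.013, -0.02, -0.01, -0.15, 1.0],
[-0.02, -0.012, 0.013, -0.02, -0.01, -0.15, 1.0],
[-0.02, -0.013, 0.013, -0.02, -0.01, -0.15, 1.0],
[-0.02, -0.013, 0.013, -0.02, -0.01, -0.15, 1.0],
[-0.019, -0.013, 0.013, -0.02, -0.01, -0.15, 1.0],
[-0.019, -0.013, 0.013, -0.02, -0.01, -0.15, 1.0],
```

View pics/w1.png

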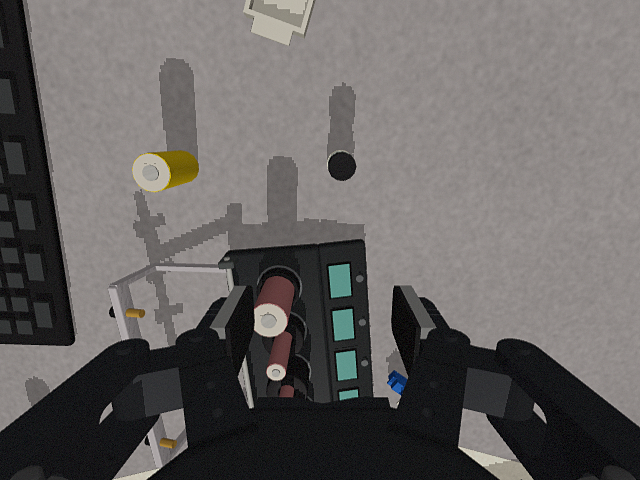

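The view shows cell_l's top at (269,320), cell_s at (278,372), the yellow look-alike at (150,172) and the bottle at (342,166).

```bash
python3 -c "
from h import *
s=manip.sense();print(s['ee_pos'],s['ee_rot'])
print(wrist_world((269,320),.0955,s),wrist_world((278,372),.0955,s))
im=manip.get_image('wrist')[230:410,220:400];cv2.imwrite('pics/w1c.png',cv2.resize(im,None,fx=3,fy=3))
rows([*CELLS['l'],.17],YD)
"
```

```text
[0.52539687 0.05838235 0.22048565] [-1.79243334e+02 -6.75525759e-02 -8.64749866e+01]
[0.56663739 0.14136779 0.0955    ] [0.55756665 0.19272404 0.0955    ]
t 2.88 pos [0.5237 0.0556 0.2203] rot [-1.794e+02 -1.300e-01 -8.673e+01] F [-0.1 -0.5  0.3] w 0.698
to go world [ 0.0416  0.0808 -0.0503] tool [-0.0784 -0.0456  0.0506]
[-0.02, -0.011, 0.013, -0.02, -0.0, -0.14, 1.0],
[-0.019, -0.012, 0.013, -0.02, -0.0, -0.14, 1.0],
[-0.019, -0.012, 0.013, -0.02, -0.0, -0.14, 1.0],
[-0.019, -0.012, 0.013, -0.02, -0.0, -0.14, 1.0],
[-0.019, -0.012, 0.013, -0.02, -0.0, -0.14, 1.0],
[-0.019, -0.012, 0.013, -0.02, -0.0, -0.14, 1.0],
[-0.019, -0.013, 0.013, -0.02, -0.0, -0.14, 1.0],
[-0.019, -0.013, 0.013, -0.02, -0.0, -0.14, 1.0],
```

View pics/w1c.png

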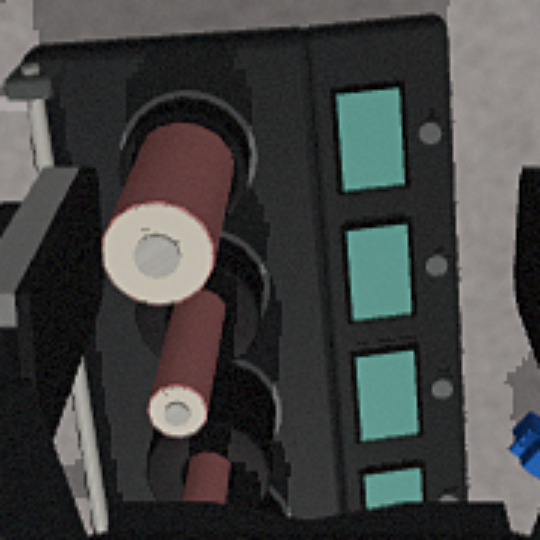

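```bash
python3 -c "
from h import *
s=dict(ee_pos=[.5237,.0556,.2203],ee_rot=[-179.4,-.13,-86.73])
print(wrist_world((272.5,315),.0955,s),wrist_world((278.8,367),.0955,s))
s=dict(ee_pos=[.5221,.0531,.2209],ee_rot=[-179.43,-.14,-86.9])
print(wrist_world((269,320),.0955,s),wrist_world((278,372),.0955,s))
"
```

```text
[0.56201125 0.13309189 0.0955    ] [0.55548456 0.18406751 0.0955    ]
[0.56357828 0.13568156 0.0955    ] [0.55487826 0.18709915 0.0955    ]
```

```bash
sed -i "s/^YD=/for k in CELLS: CELLS[k]=(CELLS[k][0]-.001,CELLS[k][1]-.001)\nYD=/" h.py; python3 -c "
from h import *
rows([*CELLS['l'],.13],YD)
"
```

```text
t 2.88 pos [0.5237 0.0556 0.2203] rot [-1.794e+02 -1.300e-01 -8.673e+01] F [-0.1 -0.5  0.3] w 0.698
to go world [ 0.0406  0.0798 -0.0903] tool [-0.0776 -0.0441  0.0906]
[-0.019, -0.011, 0.023, -0.02, -0.0, -0.14, 1.0],
[-0.019, -0.011, 0.023, -0.02, -0.0, -0.14, 1.0],
[-0.019, -0.011, 0.023, -0.02, -0.0, -0.14, 1.0],
[-0.019, -0.012, 0.023, -0.02, -0.0, -0.14, 1.0],
[-0.019, -0.012, 0.023, -0.02, -0.0, -0.14, 1.0],
[-0.019, -0.012, 0.023, -0.02, -0.0, -0.14, 1.0],
[-0.019, -0.012, 0.023, -0.02, -0.0, -0.14, 1.0],
[-0.019, -0.013, 0.023, -0.02, -0.0, -0.14, 1.0],
```

Emit:
step_arm(
  plan=[
    [[-0.035, -0.02, 0.01, -0.03, 0, -0.3, 0.7], [-0.035, -0.02, 0.02, -0.03, 0, -0.3, 0.7], [-0.035, -0.02, 0.03, -0.03, 0, -0.3, 0.7], [-0.03, -0.019, 0.04, -0.03, 0, -0.2, 0.7], [-0.02, -0.013, 0.04, -0.02, 0, 0, 0.7], [0, 0, 0.03, 0, 0, 0, 0.7], [0, 0, 0.01, 0, 0, 0, 0.7], [0, 0, 0, 0, 0, 0, 0.7]],
  ],
)

```text
clock: 3.55
ee_pos: [0.5656, 0.1424, 0.1289]
ee_rot: [-179.7, -0.1, -82.0]
wrist_force: [0.3, -0.6, 0.1]
gripper_width: 0.699
```

```bash
python3 -c "
from h import *
rows([*CELLS['l'],.065],YD)
cv2.imwrite('pics/s2.png',manip.get_image('scene')[150:450,250:600])
cv2.imwrite('pics/w2.png',manip.get_image('wrist'))"
```

```text
t 3.55 pos [0.5656 0.1424 0.1289] rot [-1.797e+02 -1.300e-01 -8.199e+01] F [ 0.3 -0.6  0.1] w 0.699
to go world [-0.0013 -0.007  -0.0639] tool [0.0067 0.0026 0.0639]
[0.002, 0.001, 0.016, -0.01, -0.0, 0.01, 1.0],
[0.002, 0.001, 0.016, -0.01, -0.0, 0.01, 1.0],
[0.002, 0.001, 0.016, -0.01, -0.0, 0.01, 1.0],
[0.002, 0.001, 0.016, -0.01, -0.0, 0.01, 1.0],
[0.002, 0.001, 0.016, -0.01, -0.0, 0.01, 1.0],
[0.002, 0.001, 0.016, -0.01, -0.0, 0.01, 1.0],
[0.002, 0.001, 0.016, -0.01, -0.0, 0.01, 1.0],
[0.002, 0.001, 0.016, -0.01, -0.0, 0.01, 1.0],
```

View pics/w2.png

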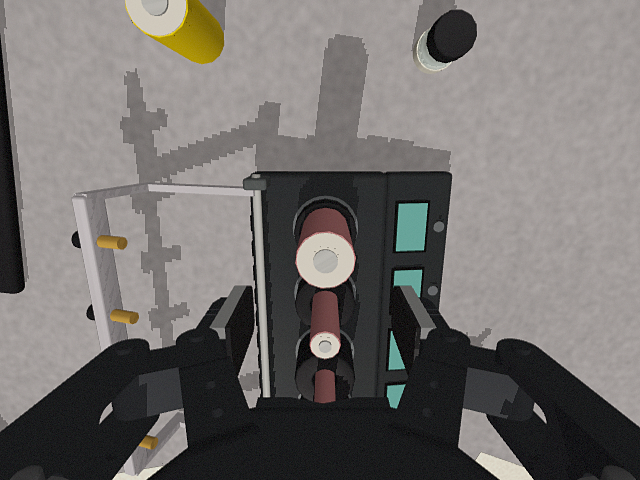

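View pics/s2.png

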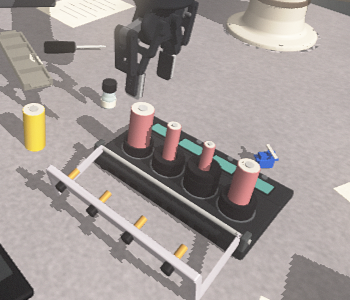

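```bash
python3 -c "
from h import *
s=manip.sense();print(s['ee_pos'],s['ee_rot'])
print(wrist_world((326,260),.0955,s),wrist_world((325,345),.0955,s))
print(proj('scene',[.595,.142,.14])-[250,150],proj('scene',[.535,.142,.14])-[250,150],proj('scene',[.565,.136,.0955])-[250,150])
T=np.linalg.inv(manip.camera_params('wrist')['tool_from_camera'])
for z in (0,.033):
  p=T@[0,0,z,1]; print(350*p[:2]/p[2]+[322,238])
"
```

```text
[0.56620943 0.14244771 0.13048725] [-1.79560482e+02 -8.38533764e-02 -8.20026150e+01]
[0.56438443 0.13616073 0.0955    ] [0.55757627 0.18787169 0.0955    ]
[132.92882385  88.99857524] [165.4268711  74.6463035] [142.8122889 106.9562629]
[319.7441179  299.03528809]
[320.06575892 271.96565459]
```

Emit:
step_arm(
  plan=[
    [[0.007, 0.002, 0.008, 0, 0, 0, 0.6], [0.005, 0.001, 0.016, 0, 0, 0, 0.6], [0.002, 0.001, 0.024, 0, 0, 0, 0.6], [0, 0, 0.024, 0, 0, 0, 0.6], [0, 0, 0.024, 0, 0, 0, 0.6], [0, 0, 0.02, 0, 0, 0, 0.6], [0, 0, 0.01, 0, 0, 0, 0.6], [0, 0, 0, 0, 0, 0, 0.6]],
  ],
)

```text
clock: 4.32
ee_pos: [0.5692, 0.1323, 0.0711]
ee_rot: [-178.7, 0.2, -82.2]
wrist_force: [0.2, -0.7, -0.2]
gripper_width: 0.597
```

```bash
python3 -c "
from h import *
rows([.5644,.1362,.065],YD,n=1)
cv2.imwrite('pics/s3.png',cv2.resize(manip.get_image('scene')[200:400,320:560],None,fx=3,fy=3))
cv2.imwrite('pics/w3.png',manip.get_image('wrist'))"
```

```text
t 4.32 pos [0.5692 0.1323 0.0711] rot [-178.73    0.18  -82.23] F [ 0.2 -0.7 -0.2] w 0.597
to go world [-0.0048  0.0039 -0.0061] tool [-0.0045  0.0044  0.006 ]
[-0.001, 0.001, 0.001, -0.04, 0.01, 0.0, 1.0],
```

View pics/w3.png

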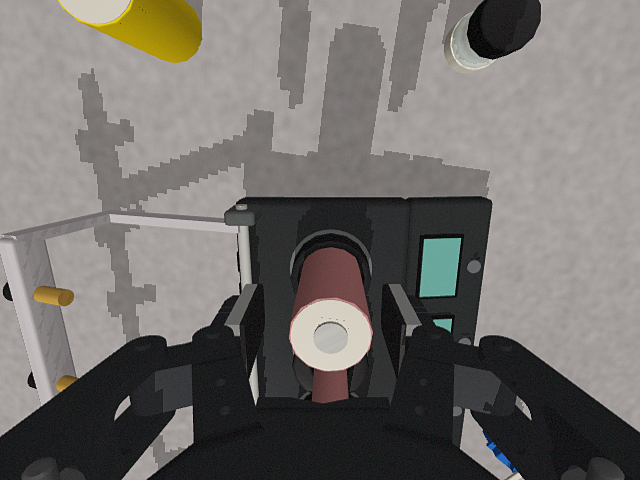

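View pics/s3.png

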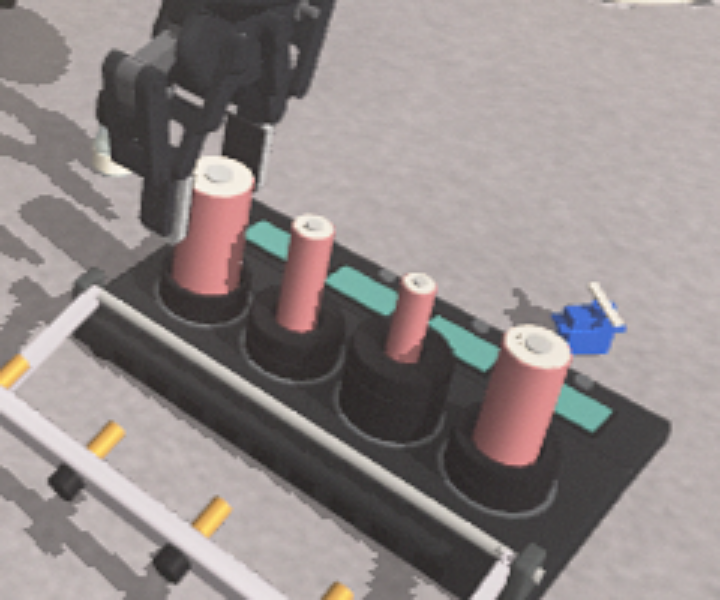

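Emit:
step_arm(
  plan=[
    [[-0.004, 0.004, 0.004, -0.1, 0, 0, 0.6], [-0.004, 0.004, 0.004, -0.1, 0, 0, 0.6], [-0.002, 0.001, 0.004, -0.1, 0, 0, 0.6], [0, 0, 0.002, 0, 0, 0, 0.6], [0, 0, 0, 0, 0, 0, 0.6], [0, 0, 0, 0, 0, 0, 0.6], [0, 0, 0, 0, 0, 0, 0], [0, 0, 0, 0, 0, 0, 0]],
  ],
)

```text
clock: 5.08
ee_pos: [0.5661, 0.1388, 0.0673]
ee_rot: [-179.6, 0.3, -82.1]
wrist_force: [-1.3, -0.6, 0.6]
gripper_width: 0.376
```

```bash
python3 -c "
from h import *
rows([.5644,.1362,.065],YD,n=1)"
```

```text
t 5.08 pos [0.5661 0.1388 0.0673] rot [-179.64    0.29  -82.13] F [-1.3 -0.6  0.6] w 0.376
to go world [-0.0017 -0.0026 -0.0023] tool [0.0024 0.002  0.0023]
[0.001, 0.001, 0.001, -0.01, 0.01, 0.0, 1.0],
```

Emit:
step_arm(
  plan=[
    [[0, 0, 0, 0, 0, 0, 0], [0, 0, 0, 0, 0, 0, 0], [0, 0, -0.006, 0, 0, 0, 0], [0, 0, -0.02, 0, 0, 0, 0], [0, 0, -0.03, 0, 0, 0, 0], [0, 0, -0.04, 0, 0, 0, 0], [0, 0, -0.05, 0, 0, 0, 0], [0, 0, -0.05, 0, 0, 0, 0]],
  ],
  squeeze=50,
)

```text
clock: 5.75
ee_pos: [0.5609, 0.1361, 0.1634]
ee_rot: [179.4, 0.1, -82.3]
wrist_force: [0.5, -0.2, -1.4]
gripper_width: 0.365
```

```bash
python3 -c "
from h import *
rows([*TRAY['l'],.165],YT)
cv2.imwrite('pics/s4.png',cv2.resize(manip.get_image('scene')[150:400,320:560],None,fx=2.4,fy=2.4))"
```

```text
t 5.75 pos [0.5609 0.1361 0.1634] rot [ 1.7941e+02  6.0000e-02 -8.2260e+01] F [ 0.5 -0.2 -1.4] w 0.365
to go world [-0.032  -0.4238  0.0016] tool [ 0.4156  0.0889 -0.001 ]
[0.078, 0.017, -0.0, 0.02, -0.0, 0.72, 1.0],
[0.079, 0.013, -0.0, 0.02, -0.0, 0.72, 1.0],
[0.08, 0.009, -0.0, 0.02, -0.0, 0.72, 1.0],
[0.08, 0.005, -0.0, 0.02, -0.0, 0.72, 1.0],
[0.08, 0.001, -0.0, 0.02, -0.0, 0.72, 1.0],
[0.08, -0.003, -0.0, 0.02, -0.0, 0.72, 1.0],
[0.08, -0.007, -0.0, 0.02, -0.0, 0.72, 1.0],
[0.079, -0.011, -0.0, 0.02, -0.0, 0.72, 1.0],
```

View pics/s4.png

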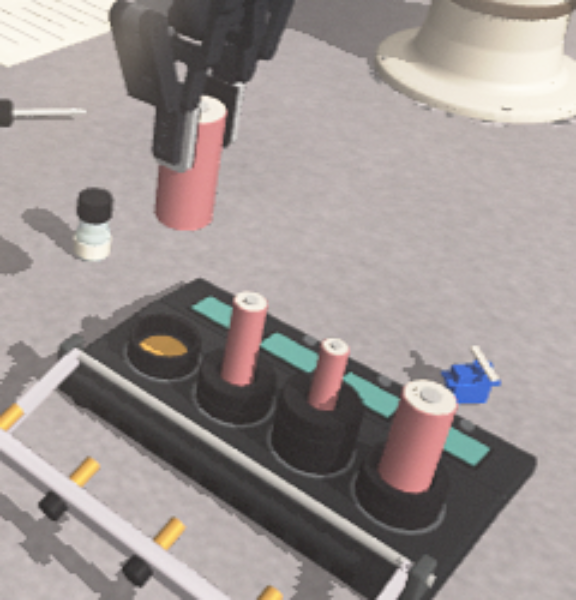

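Emit:
step_arm(
  plan=[
    [[0.03, 0.007, 0, 0.02, 0, 0.5, 0], [0.055, 0.01, 0, 0.02, 0, 0.72, 0], [0.07, 0.009, 0, 0.02, 0, 0.72, 0], [0.07, 0.005, 0, 0.02, 0, 0.72, 0], [0.07, 0.001, 0, 0.02, 0, 0.72, 0], [0.07, -0.003, 0, 0.02, 0, 0.72, 0], [0.07, -0.007, 0, 0.02, 0, 0.72, 0], [0.07, -0.01, 0, 0.02, 0, 0.6, 0]],
  ],
)

```text
clock: 6.47
ee_pos: [0.5449, -0.122, 0.1741]
ee_rot: [-178.9, 0.7, -104.5]
wrist_force: [0.5, -0.2, -0.9]
gripper_width: 0.373
```

```bash
python3 -c "
from h import *
rows([*TRAY['l'],.13],YT)"
```

```text
t 6.47 pos [ 0.5449 -0.122   0.1741] rot [-178.94    0.72 -104.48] F [ 0.5 -0.2 -0.9] w 0.373
to go world [-0.016  -0.1657 -0.0441] tool [ 0.165  -0.0252  0.0425]
[0.041, -0.006, 0.011, -0.03, 0.02, 0.03, 1.0],
[0.041, -0.006, 0.011, -0.03, 0.02, 0.03, 1.0],
[0.041, -0.006, 0.011, -0.03, 0.02, 0.03, 1.0],
[0.041, -0.007, 0.011, -0.03, 0.02, 0.03, 1.0],
[0.041, -0.007, 0.011, -0.03, 0.02, 0.03, 1.0],
[0.041, -0.007, 0.011, -0.03, 0.02, 0.03, 1.0],
[0.041, -0.007, 0.011, -0.03, 0.02, 0.03, 1.0],
[0.041, -0.007, 0.011, -0.03, 0.02, 0.03, 1.0],
```

Emit:
step_arm(
  plan=[
    [[0.055, -0.007, 0.005, -0.06, 0.04, 0.05, 0], [0.055, -0.007, 0.01, -0.06, 0.04, 0.05, 0], [0.055, -0.008, 0.015, -0.06, 0.04, 0.05, 0], [0.055, -0.01, 0.015, -0.06, 0.04, 0.05, 0], [0.05, -0.009, 0.015, 0, 0, 0, 0], [0.035, -0.006, 0.015, 0, 0, 0, 0], [0.015, -0.004, 0.01, 0, 0, 0, 0], [0, 0, 0, 0, 0, 0, 0]],
  ],
)

```text
clock: 7.13
ee_pos: [0.5181, -0.3001, 0.1296]
ee_rot: [179.8, 0.1, -106.5]
wrist_force: [0.0, 1.2, -1.0]
gripper_width: 0.373
```

```bash
python3 -c "
from h import *
rows([*TRAY['l'],.055],YT)
print(manip.sense()['ee_pos'],manip.sense()['ee_rot'])
cv2.imwrite('pics/w5.png',manip.get_image('wrist'))
cv2.imwrite('pics/t5.png',cv2.resize(manip.get_image('top')[180:330,340:540],None,fx=3,fy=3))
cv2.imwrite('pics/s5.png',cv2.resize(manip.get_image('scene')[80:280,180:380],None,fx=3,fy=3))"
```

```text
t 7.13 pos [ 0.5181 -0.3001  0.1296] rot [ 1.7983e+02  7.0000e-02 -1.0646e+02] F [ 0.   1.2 -1. ] w 0.373
to go world [ 0.0108  0.0124 -0.0746] tool [-0.0149 -0.0071  0.0746]
[-0.004, -0.002, 0.019, 0.01, 0.0, -0.04, 1.0],
[-0.004, -0.002, 0.019, 0.01, 0.0, -0.04, 1.0],
[-0.004, -0.002, 0.019, 0.01, 0.0, -0.04, 1.0],
[-0.004, -0.002, 0.019, 0.01, 0.0, -0.04, 1.0],
[-0.004, -0.002, 0.019, 0.01, 0.0, -0.04, 1.0],
[-0.004, -0.002, 0.019, 0.01, 0.0, -0.04, 1.0],
[-0.004, -0.002, 0.019, 0.01, 0.0, -0.04, 1.0],
[-0.004, -0.002, 0.019, 0.01, 0.0, -0.04, 1.0],
[ 0.51806765 -0.30011942  0.12963725] [ 1.79829474e+02  7.10094796e-02 -1.06460302e+02]
```

View pics/w5.png

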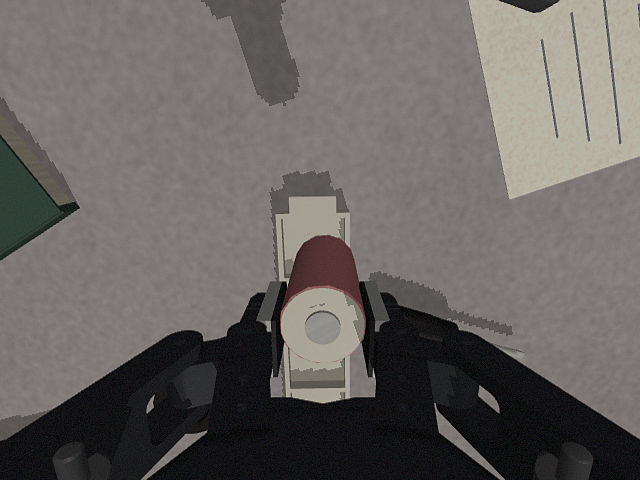

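View pics/s5.png

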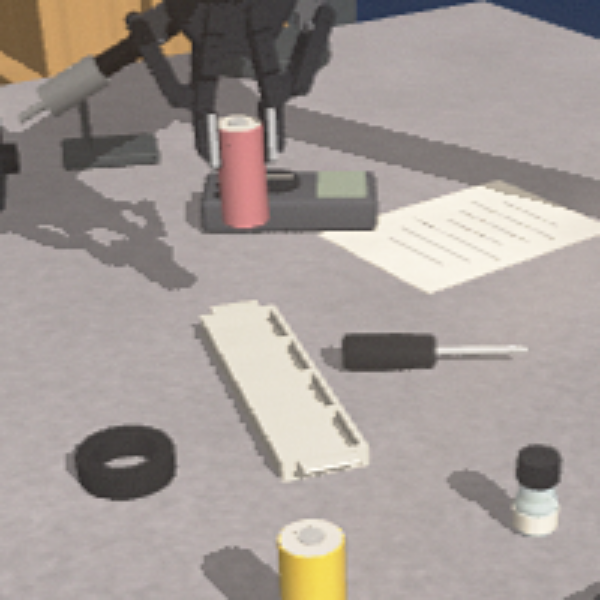

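View pics/t5.png

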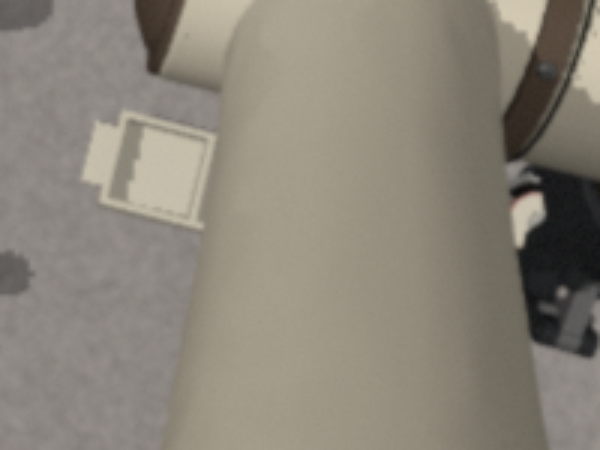

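```bash
python3 -c "
from h import *
s=manip.sense()
a=wrist_world((275,213),.014,s)[:2];b=wrist_world((350,213),.014,s)[:2];print(a,b,np.linalg.norm(a-b))
th=np.radians(-15.3);R=np.array([[np.cos(th),-np.sin(th)],[np.sin(th),np.cos(th)]])
for m in ([.028,-.106],[-.028,-.106]): print(np.array([.5495,-.2125])+R@m)
"
```

```text
[ 0.54890312 -0.322196  ] [ 0.49430562 -0.3062457 ] 0.05687969044746344
[ 0.54853706 -0.32213153]
[ 0.49452185 -0.30735464]
```

Emit:
step_arm(
  plan=[
    [[-0.012, -0.006, 0.005, 0.03, 0, -0.2, 0], [-0.011, -0.005, 0.015, 0.02, 0, -0.1, 0], [-0.007, -0.003, 0.025, 0, 0, 0, 0], [0, 0, 0.03, 0, 0, 0, 0], [0, 0, 0.03, 0, 0, 0, 0], [0, 0, 0.02, 0, 0, 0, 0], [0, 0, 0.01, 0, 0, 0, 0], [0, 0, 0, 0, 0, 0, 0]],
  ],
)

```text
clock: 7.95
ee_pos: [0.5381, -0.2753, 0.0639]
ee_rot: [-179.2, 0.1, -104.1]
wrist_force: [-1.2, -0.2, -2.1]
gripper_width: 0.366
```

```bash
python3 -c "
from h import *
rows([*TRAY['l'],.045],YT,n=1)
print(manip.sense()['ee_pos'],manip.sense()['ee_rot'])
cv2.imwrite('pics/w6.png',manip.get_image('wrist'))
cv2.imwrite('pics/s6.png',cv2.resize(manip.get_image('scene')[80:280,180:380],None,fx=3,fy=3))"
```

```text
t 7.95 pos [ 0.5381 -0.2753  0.0639] rot [-1.7923e+02  1.0000e-01 -1.0406e+02] F [-1.2 -0.2 -2.1] w 0.366
to go world [-0.0092 -0.0124 -0.0189] tool [0.0143 0.0062 0.0188]
[0.004, 0.002, 0.005, -0.02, 0.0, 0.04, 1.0],
[ 0.53810516 -0.27529157  0.06393888] [-1.79227558e+02  1.03876123e-01 -1.04064865e+02]
```

View pics/w6.png

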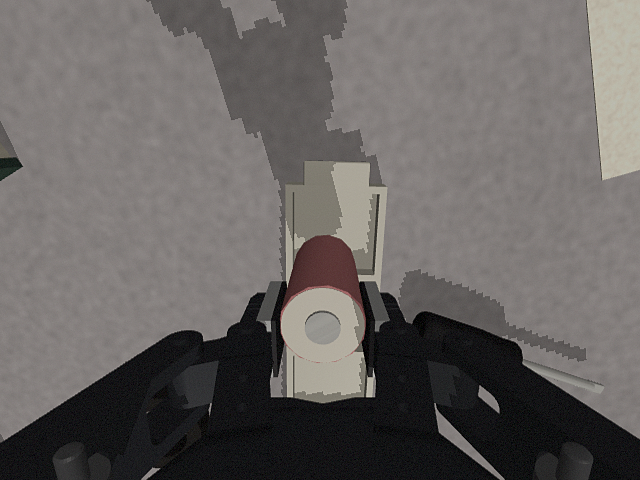

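View pics/s6.png

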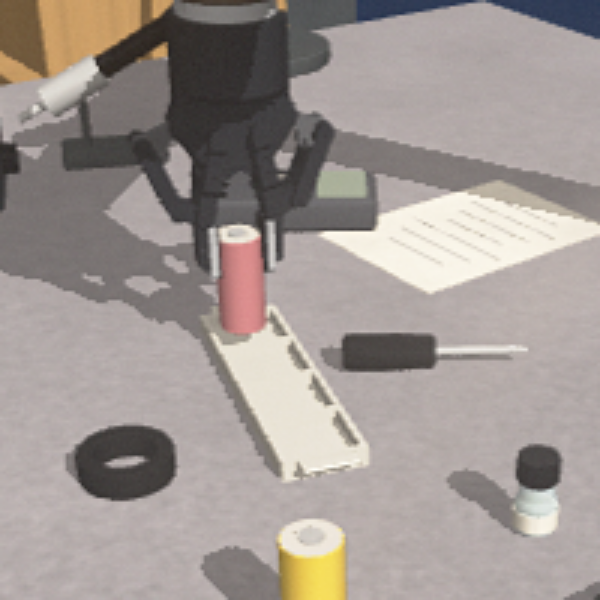

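Emit:
step_arm(
  plan=[
    [[0.006, 0.003, 0, -0.03, 0, 0, 0], [0.006, 0.003, 0, -0.03, 0, 0, 0], [0.006, 0.003, 0, -0.03, 0, -0.1, 0], [0.004, 0.002, 0, -0.03, 0, -0.1, 0], [0.002, 0, 0, 0, 0, 0, 0], [0, 0, 0.004, 0, 0, 0, 0], [0, 0, 0, 0, 0, 0, 0], [0, 0, 0, 0, 0, 0, 0]],
  ],
)

```text
clock: 8.72
ee_pos: [0.5316, -0.289, 0.0672]
ee_rot: [-179.2, 0.0, -103.2]
wrist_force: [-0.5, 1.1, -1.2]
gripper_width: 0.369
```

```bash
python3 -c "
from h import *
rows([*TRAY['l'],.045],YT,n=1)"
```

```text
t 8.72 pos [ 0.5316 -0.289   0.0672] rot [-1.7917e+02  4.0000e-02 -1.0324e+02] F [-0.5  1.1 -1.2] w 0.369
to go world [-0.0027  0.0013 -0.0222] tool [-0.0006  0.0033  0.0221]
[-0.0, 0.001, 0.006, -0.03, 0.0, 0.06, 1.0],
```

Emit:
step_arm(
  plan=[
    [[0, 0.002, 0.006, -0.05, 0, 0.12, 0], [0, 0.002, 0.008, -0.05, 0, 0.12, 0], [0, 0.001, 0.008, 0, 0, 0.12, 0], [0, 0, 0.006, 0, 0, 0, 0], [0, 0, 0.004, 0, 0, 0, 0], [0, 0, 0.003, 0, 0, 0, 0], [0, 0, 0.003, 0, 0, 0, 0], [0, 0, 0, 0, 0, 0, 0]],
  ],
)

```text
clock: 9.38
ee_pos: [0.529, -0.288, 0.0454]
ee_rot: [-179.7, 0.1, -104.8]
wrist_force: [0.1, 0.5, 0.1]
gripper_width: 0.373
```

```bash
python3 -c "
from h import *
rows([*TRAY['l'],.045],YT,n=1)
cv2.imwrite('pics/s7.png',cv2.resize(manip.get_image('scene')[80:280,180:380],None,fx=3,fy=3))"
```

```text
t 9.38 pos [ 0.529  -0.288   0.0454] rot [-1.7969e+02  5.0000e-02 -1.0480e+02] F [0.1 0.5 0.1] w 0.373
to go world [-0.0001  0.0003 -0.0004] tool [-0.0002  0.0002  0.0004]
[-0.0, 0.0, 0.0, -0.01, 0.0, 0.02, 1.0],
```

View pics/s7.png

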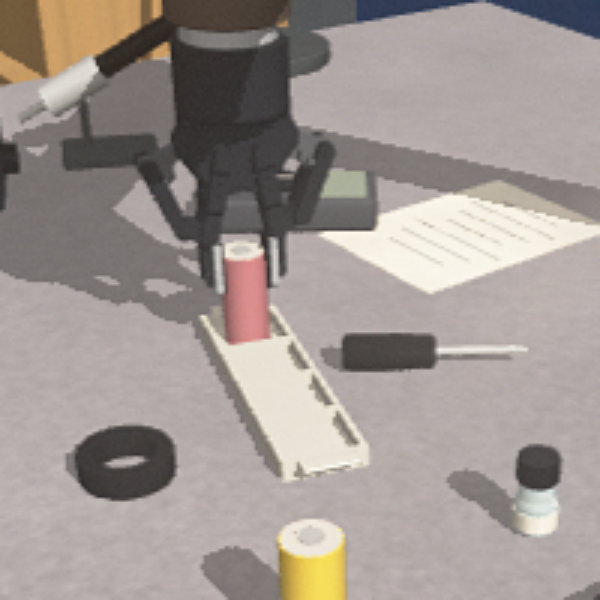

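Emit:
step_arm(
  plan=[
    [[0, 0, 0.002, 0, 0, 0, 0], [0, 0, 0.002, 0, 0, 0, 0], [0, 0, 0.002, 0, 0, 0, 0], [0, 0, 0.002, 0, 0, 0, 0], [0, 0, 0, 0, 0, 0, 0], [0, 0, 0, 0, 0, 0, 0], [0, 0, 0, 0, 0, 0, 0], [0, 0, 0, 0, 0, 0, 0]],
  ],
)

```text
clock: 10.1
ee_pos: [0.5295, -0.2883, 0.0454]
ee_rot: [-179.6, 0.0, -104.7]
wrist_force: [-0.9, 0.2, 2.5]
gripper_width: 0.369
```

```bash
python3 -c "
from h import *
rows([*TRAY['l'],.045],YT,n=1)"
```

```text
t 10.1 pos [ 0.5295 -0.2883  0.0454] rot [-179.55    0.   -104.74] F [-0.9  0.2  2.5] w 0.369
to go world [-0.0006  0.0006 -0.0004] tool [-0.0004  0.0008  0.0004]
[-0.0, 0.0, 0.0, -0.01, 0.0, 0.02, 1.0],
```

Emit:
step_arm(
  plan=[
    [[0, 0, 0, 0, 0, 0, 0.42], [0, 0, 0, 0, 0, 0, 0.46], [0, 0, 0, 0, 0, 0, 0.52], [0, 0, 0, 0, 0, 0, 0.6], [0, 0, -0.006, 0, 0, 0, 0.6], [0, 0, -0.02, 0, 0, 0, 0.6], [0, 0, -0.04, 0, 0, 0, 0.6], [0, 0, -0.06, 0, 0, 0, 0.6]],
  ],
)

```text
clock: 10.77
ee_pos: [0.5258, -0.2871, 0.1044]
ee_rot: [179.7, 0.0, -104.8]
wrist_force: [0.6, 0.3, 0.9]
gripper_width: 0.599
```

```bash
python3 -c "
from h import *
rows([.5576,.1879,.165],YD)
cv2.imwrite('pics/s8.png',cv2.resize(manip.get_image('scene')[80:280,180:380],None,fx=3,fy=3))"
```

```text
t 10.77 pos [ 0.5258 -0.2871  0.1044] rot [ 1.797e+02  4.000e-02 -1.048e+02] F [0.6 0.3 0.9] w 0.599
to go world [0.0318 0.475  0.0606] tool [-0.4674  0.0908 -0.0598]
[-0.078, 0.015, -0.01, 0.01, 0.0, -0.7, 1.0],
[-0.079, 0.011, -0.01, 0.01, 0.0, -0.7, 1.0],
[-0.079, 0.007, -0.01, 0.01, 0.0, -0.7, 1.0],
[-0.079, 0.004, -0.01, 0.01, 0.0, -0.7, 1.0],
[-0.079, -0.0, -0.01, 0.01, 0.0, -0.7, 1.0],
[-0.079, -0.004, -0.01, 0.01, 0.0, -0.7, 1.0],
[-0.079, -0.008, -0.01, 0.01, 0.0, -0.7, 1.0],
[-0.078, -0.012, -0.01, 0.01, 0.0, -0.7, 1.0],
```

View pics/s8.png

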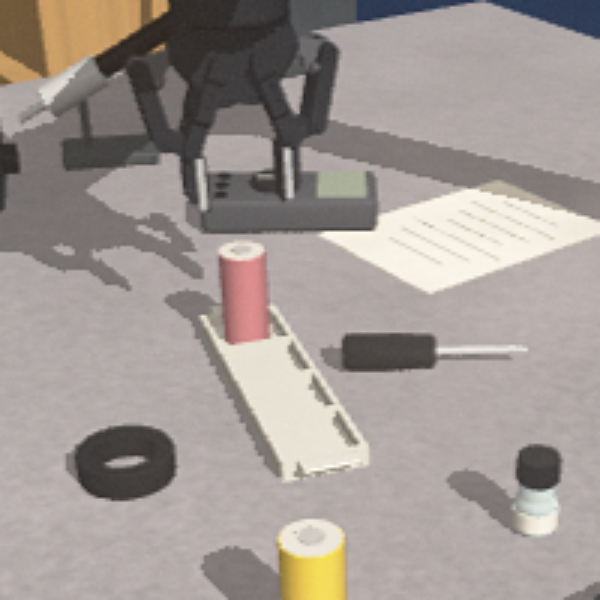

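Emit:
step_arm(
  plan=[
    [[-0.03, 0.006, -0.03, 0.02, 0, -0.7, 0.55], [-0.06, 0.011, -0.03, 0.02, 0, -0.7, 0.55], [-0.075, 0.008, -0.02, 0.02, 0, -0.7, 0.55], [-0.075, 0.004, -0.01, 0, 0, -0.7, 0.55], [-0.075, 0, 0, 0, 0, -0.7, 0.55], [-0.075, -0.004, 0, 0, 0, -0.7, 0.55], [-0.075, -0.008, 0, 0, 0, -0.7, 0.55], [-0.075, -0.012, 0, 0, 0, -0.7, 0.55]],
  ],
)

```text
clock: 11.48
ee_pos: [0.5493, -0.0144, 0.1718]
ee_rot: [-178.0, -0.7, -82.0]
wrist_force: [1.1, -0.2, -0.0]
gripper_width: 0.549
```

```bash
python3 -c "
from h import *
rows([.5576,.1879,.14],YD)"
```

```text
t 11.48 pos [ 0.5493 -0.0144  0.1718] rot [-177.96   -0.71  -81.95] F [ 1.1 -0.2 -0. ] w 0.549
to go world [ 0.0083  0.2023 -0.0318] tool [-0.1995 -0.0355  0.0306]
[-0.05, -0.009, 0.008, -0.06, -0.02, 0.01, 1.0],
[-0.05, -0.009, 0.008, -0.06, -0.02, 0.01, 1.0],
[-0.05, -0.009, 0.008, -0.06, -0.02, 0.01, 1.0],
[-0.05, -0.009, 0.008, -0.06, -0.02, 0.01, 1.0],
[-0.05, -0.009, 0.008, -0.06, -0.02, 0.01, 1.0],
[-0.05, -0.009, 0.008, -0.06, -0.02, 0.01, 1.0],
[-0.05, -0.009, 0.008, -0.06, -0.02, 0.01, 1.0],
[-0.05, -0.009, 0.008, -0.06, -0.02, 0.01, 1.0],
```

Emit:
step_arm(
  plan=[
    [[-0.07, -0.01, 0, -0.1, -0.04, 0, 0.45], [-0.07, -0.012, 0.005, -0.1, -0.04, 0, 0.45], [-0.07, -0.012, 0.01, -0.1, -0.04, 0, 0.45], [-0.06, -0.012, 0.01, -0.1, -0.04, 0, 0.45], [-0.05, -0.01, 0.01, 0, 0, 0, 0.45], [-0.035, -0.008, 0.01, 0, 0, 0, 0.45], [-0.02, -0.005, 0.008, 0, 0, 0, 0.45], [-0.008, -0.002, 0.004, 0, 0, 0, 0.45]],
  ],
)

```text
clock: 12.15
ee_pos: [0.5591, 0.1985, 0.1527]
ee_rot: [-178.6, 0.2, -81.2]
wrist_force: [0.3, -0.6, -0.6]
gripper_width: 0.449
```

```bash
python3 -c "
from h import *
rows([.5576,.1879,.065],YD,n=1)
print(manip.sense()['ee_pos'],manip.sense()['ee_rot'])
cv2.imwrite('pics/w9.png',manip.get_image('wrist'))"
```

```text
t 12.15 pos [0.5591 0.1985 0.1527] rot [-178.57    0.23  -81.19] F [ 0.3 -0.6 -0.6] w 0.449
to go world [-0.0015 -0.0106 -0.0877] tool [0.0106 0.0053 0.0875]
[0.003, 0.001, 0.022, -0.04, 0.01, 0.03, 1.0],
[0.55909802 0.19852319 0.1526731 ] [-178.57229878    0.23088381  -81.18957949]
```

View pics/w9.png

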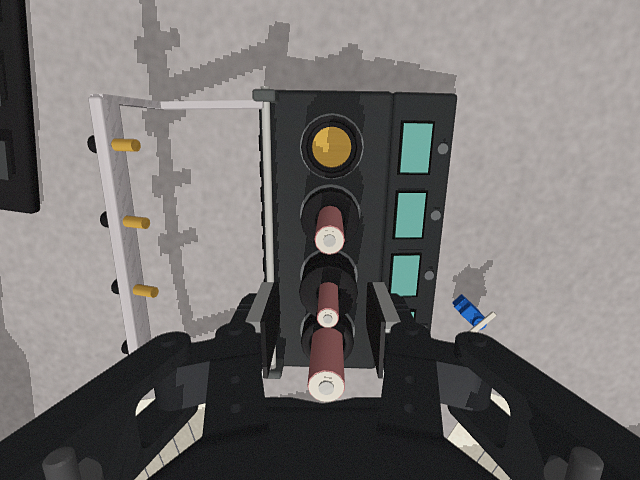

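```bash
python3 -c "
from h import *
s=manip.sense();
for p in [(329,240),(328,318),(326,386)]: print(wrist_world(p,.0955,s))
"
```

```text
[0.55725731 0.1875104  0.0955    ]
[0.54971577 0.23873075 0.0955    ]
[0.54298968 0.28965612 0.0955    ]
```

Emit:
step_arm(
  plan=[
    [[0.007, 0.003, 0.005, -0.08, 0, 0.05, 0.45], [0.007, 0.004, 0.01, -0.08, 0, 0.05, 0.45], [0.005, 0.003, 0.025, -0.08, 0, 0.05, 0.45], [0.002, 0.001, 0.035, -0.05, 0, 0, 0.45], [0, 0, 0.035, 0, 0, 0, 0.45], [0, 0, 0.03, 0, 0, 0, 0.45], [0, 0, 0.015, 0, 0, 0, 0.45], [0, 0, 0.006, 0, 0, 0, 0.45]],
  ],
)

```text
clock: 12.87
ee_pos: [0.5552, 0.1772, 0.0678]
ee_rot: [-179.9, 0.3, -82.5]
wrist_force: [0.2, 0.3, -0.1]
gripper_width: 0.451
```

```bash
python3 -c "
from h import *
rows([.5573,.1877,.066],YD,n=1)
print(manip.sense()['ee_pos'],manip.sense()['ee_rot'])
cv2.imwrite('pics/w10.png',manip.get_image('wrist'))"
```

```text
t 12.87 pos [0.5552 0.1772 0.0678] rot [-179.86    0.27  -82.55] F [ 0.2  0.3 -0.1] w 0.451
to go world [ 0.0021  0.0105 -0.0018] tool [-0.0101 -0.0034  0.0018]
[-0.003, -0.001, 0.0, -0.0, 0.01, -0.01, 1.0],
[0.55524063 0.17720065 0.06776723] [-179.85676939    0.27397093  -82.54725282]
```

View pics/w10.png

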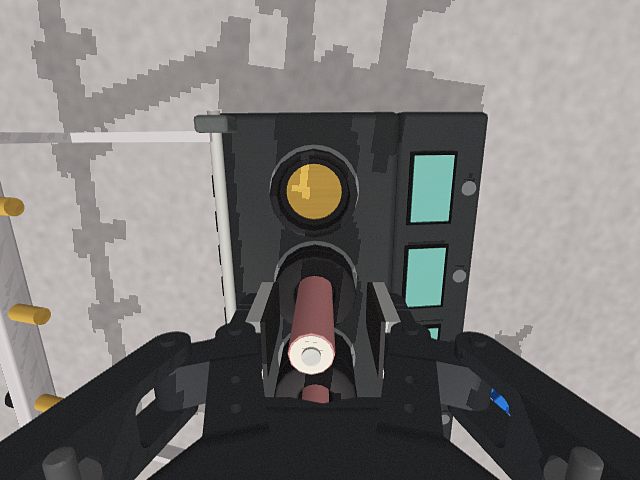

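Emit:
step_arm(
  plan=[
    [[-0.004, -0.002, 0.001, 0, 0, 0, 0.45], [-0.005, -0.002, 0.001, 0, 0, 0, 0.45], [-0.004, -0.002, 0, 0, 0, 0, 0.45], [-0.003, 0, 0, 0, 0, 0, 0.45], [-0.001, 0, 0, 0, 0, 0, 0.45], [0, 0, 0, 0, 0, 0, 0.45], [0, 0, 0, 0, 0, 0, 0.45], [0, 0, 0, 0, 0, 0, 0.45]],
  ],
)

```text
clock: 13.58
ee_pos: [0.5593, 0.1876, 0.0701]
ee_rot: [-179.5, 0.4, -82.6]
wrist_force: [-0.1, -0.0, 0.7]
gripper_width: 0.451
```

```bash
python3 -c "
from h import *
rows([.5573,.1877,.066],YD,n=1)"
```

```text
t 13.58 pos [0.5593 0.1876 0.0701] rot [-179.53    0.41  -82.55] F [-0.1 -0.   0.7] w 0.451
to go world [-0.002   0.0001 -0.0041] tool [-0.0003  0.002   0.0041]
[-0.0, 0.0, 0.001, -0.01, 0.01, -0.01, 1.0],
```

Emit:
step_arm(
  plan=[
    [[0, 0.002, 0.003, 0, 0, 0, 0.45], [0, 0.002, 0.003, 0, 0, 0, 0.45], [0, 0, 0.002, 0, 0, 0, 0.45], [0, 0, 0, 0, 0, 0, 0.3], [0, 0, 0, 0, 0, 0, 0.15], [0, 0, 0, 0, 0, 0, 0], [0, 0, 0, 0, 0, 0, 0], [0, 0, 0, 0, 0, 0, 0]],
  ],
  squeeze=40,
)

```text
clock: 14.25
ee_pos: [0.557, 0.1873, 0.0659]
ee_rot: [-179.5, 0.4, -82.5]
wrist_force: [-0.1, -0.3, -0.6]
gripper_width: 0.206
```

```bash
python3 -c "
from h import *
rows([.5573,.1877,.066],YD,n=1)"
```

```text
t 14.25 pos [0.557  0.1873 0.0659] rot [-179.53    0.41  -82.55] F [-0.1 -0.3 -0.6] w 0.206
to go world [0.0003 0.0004 0.0001] tool [-0.0003 -0.0004 -0.0001]
[-0.0, -0.0, -0.0, -0.01, 0.01, -0.01, 1.0],
```

Emit:
step_arm(
  plan=[
    [[0, 0, 0, 0, 0, 0, 0], [0, 0, -0.006, 0, 0, 0, 0], [0, 0, -0.02, 0, 0, 0, 0], [0, 0, -0.03, 0, 0, 0, 0], [0, 0, -0.04, 0, 0, 0, 0], [0, 0, -0.05, 0, 0, 0, 0], [0, 0, -0.05, 0, 0, 0, 0], [0, 0, -0.02, 0, 0, 0, 0]],
  ],
)

```text
clock: 14.92
ee_pos: [0.5544, 0.1849, 0.1776]
ee_rot: [-180.0, 0.2, -82.6]
wrist_force: [0.5, 1.1, 0.1]
gripper_width: 0.2
```

```bash
python3 -c "
from h import *
rows([*TRAY['s'],.165],YT)"
```

```text
t 14.92 pos [0.5544 0.1849 0.1776] rot [-179.97    0.19  -82.59] F [0.5 1.1 0.1] w 0.2
to go world [-0.0118 -0.4225 -0.0126] tool [0.4175 0.0662 0.0112]
[0.079, 0.013, 0.002, 0.0, 0.01, 0.71, 1.0],
[0.08, 0.009, 0.002, 0.0, 0.01, 0.71, 1.0],
[0.08, 0.005, 0.002, 0.0, 0.01, 0.71, 1.0],
[0.08, 0.001, 0.002, 0.0, 0.01, 0.71, 1.0],
[0.08, -0.003, 0.002, 0.0, 0.01, 0.71, 1.0],
[0.08, -0.007, 0.002, 0.0, 0.01, 0.71, 1.0],
[0.079, -0.011, 0.002, 0.0, 0.01, 0.71, 1.0],
[0.079, -0.015, 0.002, 0.0, 0.01, 0.71, 1.0],
```

Emit:
step_arm(
  plan=[
    [[0.03, 0.004, 0, 0, 0, 0.5, 0], [0.055, 0.007, 0, 0, 0, 0.71, 0], [0.07, 0.004, 0, 0, 0, 0.71, 0], [0.07, 0.001, 0, 0, 0, 0.71, 0], [0.07, -0.003, 0, 0, 0, 0.71, 0], [0.07, -0.006, 0, 0, 0, 0.71, 0], [0.07, -0.009, 0, 0, 0, 0.71, 0], [0.07, -0.012, 0, 0, 0, 0.6, 0]],
  ],
)

```text
clock: 15.58
ee_pos: [0.5461, -0.0754, 0.1824]
ee_rot: [-179.7, 0.6, -104.8]
wrist_force: [0.8, 0.5, -0.2]
gripper_width: 0.204
```

```bash
python3 -c "
from h import *
rows([*TRAY['s'],.14],YT)
cv2.imwrite('pics/s10.png',cv2.resize(manip.get_image('scene')[80:430,180:560],None,fx=2,fy=2))"
```

```text
t 15.58 pos [ 0.5461 -0.0754  0.1824] rot [-179.72    0.61 -104.78] F [ 0.8  0.5 -0.2] w 0.204
to go world [-0.0035 -0.1622 -0.0424] tool [ 0.1581 -0.0378  0.0409]
[0.04, -0.009, 0.01, -0.01, 0.02, 0.02, 1.0],
[0.04, -0.01, 0.01, -0.01, 0.02, 0.02, 1.0],
[0.039, -0.01, 0.01, -0.01, 0.02, 0.02, 1.0],
[0.039, -0.01, 0.01, -0.01, 0.02, 0.02, 1.0],
[0.039, -0.01, 0.01, -0.01, 0.02, 0.02, 1.0],
[0.039, -0.01, 0.01, -0.01, 0.02, 0.02, 1.0],
[0.039, -0.01, 0.011, -0.01, 0.02, 0.02, 1.0],
[0.039, -0.01, 0.011, -0.01, 0.02, 0.02, 1.0],
```

View pics/s10.png

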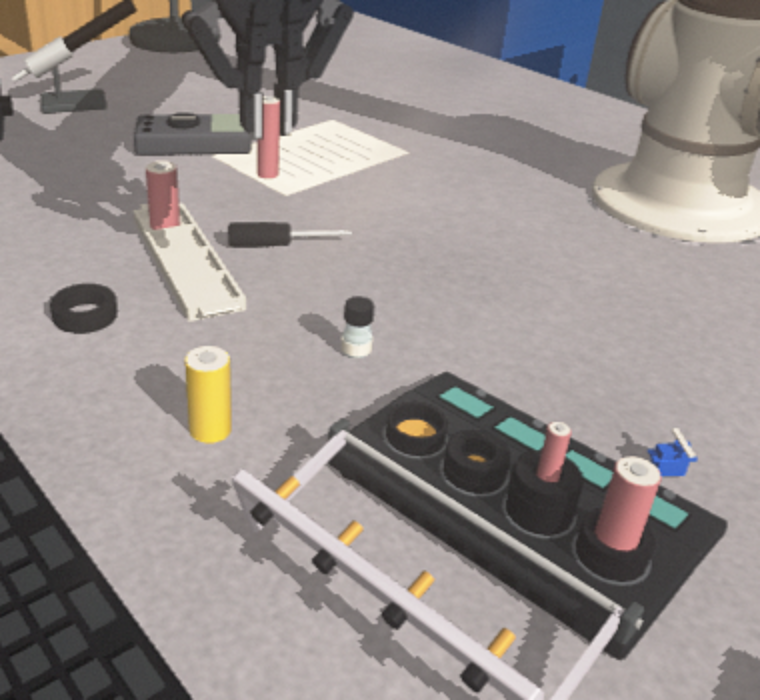

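Emit:
step_arm(
  plan=[
    [[0.055, -0.013, 0.005, 0, 0.03, 0.03, 0], [0.055, -0.013, 0.01, 0, 0.03, 0.03, 0], [0.05, -0.012, 0.01, 0, 0.03, 0.03, 0], [0.045, -0.011, 0.015, 0, 0.03, 0.03, 0], [0.035, -0.01, 0.015, 0, 0, 0, 0], [0.025, -0.008, 0.01, 0, 0, 0, 0], [0.015, -0.004, 0.005, 0, 0, 0, 0], [0.005, -0.001, 0, 0, 0, 0, 0]],
  ],
)

```text
clock: 16.3
ee_pos: [0.5326, -0.2417, 0.1451]
ee_rot: [179.8, 0.0, -106.7]
wrist_force: [0.2, 0.7, -0.6]
gripper_width: 0.203
```

Emit:
step_arm(
  plan=[
    [[0, 0, 0, 0, 0, 0, 0], [0, 0, 0, 0, 0, 0, 0], [0, 0, 0, 0, 0, 0, 0], [0, 0, 0, 0, 0, 0, 0], [0, 0, 0, 0, 0, 0, 0], [0, 0, 0, 0, 0, 0, 0], [0, 0, 0, 0, 0, 0, 0], [0, 0, 0, 0, 0, 0, 0]],
  ],
)

```text
clock: 16.97
ee_pos: [0.5329, -0.2388, 0.147]
ee_rot: [179.9, 0.0, -106.5]
wrist_force: [-0.7, -0.4, 0.1]
gripper_width: 0.199
```

```bash
python3 -c "
from h import *
rows([*TRAY['s'],.039],YT,n=1)"
```

```text
t 16.97 pos [ 0.5329 -0.2388  0.147 ] rot [ 1.7992e+02  4.0000e-02 -1.0649e+02] F [-0.7 -0.4  0.1] w 0.199
to go world [ 0.0097  0.0012 -0.108 ] tool [-0.0038 -0.0091  0.108 ]
[-0.001, -0.002, 0.027, 0.0, 0.0, -0.04, 1.0],
```

Emit:
step_arm(
  plan=[
    [[-0.002, -0.006, 0.01, 0, 0, -0.15, 0], [-0.002, -0.006, 0.02, 0, 0, -0.15, 0], [-0.002, -0.004, 0.035, 0, 0, 0, 0], [0, 0, 0.04, 0, 0, 0, 0], [0, 0, 0.035, 0, 0, 0, 0], [0, 0, 0.02, 0, 0, 0, 0], [0, 0, 0.008, 0, 0, 0, 0], [0, 0, 0, 0, 0, 0, 0]],
  ],
)

```text
clock: 17.63
ee_pos: [0.5439, -0.2377, 0.0563]
ee_rot: [180.0, 0.0, -105.0]
wrist_force: [0.3, 0.4, -0.7]
gripper_width: 0.2
```

```bash
python3 -c "
from h import *
rows([*TRAY['s'],.039],YT,n=1)
cv2.imwrite('pics/w11.png',manip.get_image('wrist'))
cv2.imwrite('pics/s11.png',cv2.resize(manip.get_image('scene')[80:280,180:380],None,fx=3,fy=3))"
```

```text
t 17.63 pos [ 0.5439 -0.2377  0.0563] rot [ 1.8000e+02  4.0000e-02 -1.0497e+02] F [ 0.3  0.4 -0.7] w 0.2
to go world [-0.0013  0.0001 -0.0173] tool [0.0002 0.0012 0.0173]
[0.0, 0.0, 0.004, 0.0, 0.0, 0.01, 1.0],
```

View pics/s11.png

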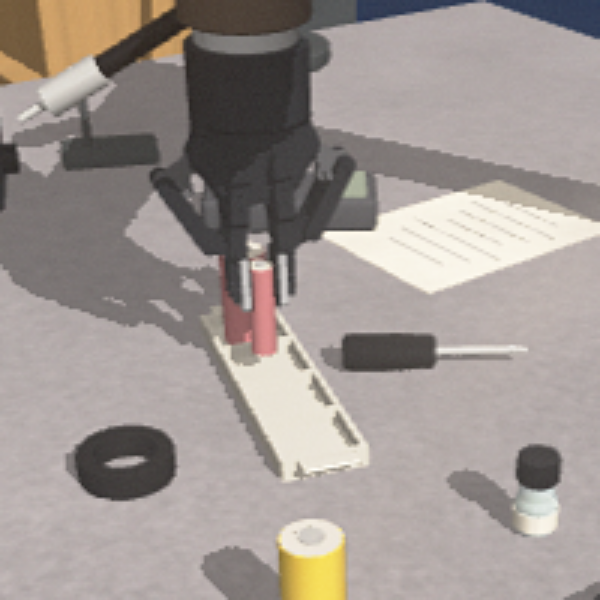

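View pics/w11.png

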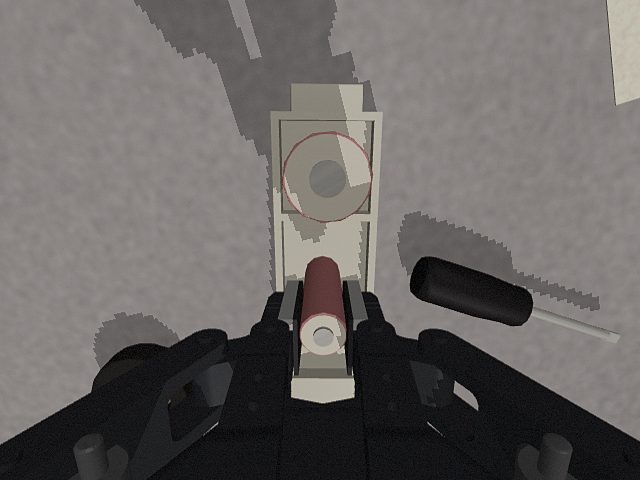

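Emit:
step_arm(
  plan=[
    [[0, 0.001, 0.008, 0, 0, 0, 0], [0, 0.001, 0.01, 0, 0, 0, 0], [0, 0, 0.006, 0, 0, 0, 0], [0, 0, 0.004, 0, 0, 0, 0], [0, 0, 0.002, 0, 0, 0, 0], [0, 0, 0.002, 0, 0, 0, 0], [0, 0, 0, 0, 0, 0, 0], [0, 0, 0, 0, 0, 0, 0]],
  ],
)

```text
clock: 18.4
ee_pos: [0.5465, -0.2383, 0.0444]
ee_rot: [-179.4, 0.1, -104.9]
wrist_force: [0.3, -1.1, -0.9]
gripper_width: 0.2
```

Emit:
step_arm(
  plan=[
    [[0, 0, 0.002, 0, 0, 0, 0], [0, 0, 0.002, 0, 0, 0, 0], [0, 0, 0.002, 0, 0, 0, 0], [0, 0, 0, 0, 0, 0, 0], [0, 0, 0, 0, 0, 0, 0], [0, 0, 0, 0, 0, 0, 0], [0, 0, 0, 0, 0, 0, 0], [0, 0, 0, 0, 0, 0, 0]],
  ],
)

```text
clock: 19.07
ee_pos: [0.5468, -0.2384, 0.0415]
ee_rot: [-179.3, 0.1, -104.9]
wrist_force: [0.2, 0.5, -0.5]
gripper_width: 0.205
```

Emit:
step_arm(
  plan=[
    [[0, 0.003, 0.002, -0.04, 0, 0, 0], [0, 0.003, 0.002, -0.04, 0, 0, 0], [0, 0.002, 0.002, -0.04, 0, 0, 0], [0, 0, 0.002, 0, 0, 0, 0], [0, 0, 0, 0, 0, 0, 0], [0, 0, 0, 0, 0, 0, 0], [0, 0, 0, 0, 0, 0, 0], [0, 0, 0, 0, 0, 0, 0]],
  ],
)

```text
clock: 19.73
ee_pos: [0.5434, -0.2375, 0.0389]
ee_rot: [-179.7, 0.0, -104.9]
wrist_force: [-0.4, 0.5, 1.3]
gripper_width: 0.199
```

```bash
python3 -c "
from h import *
rows([*TRAY['s'],.039],YT,n=1)"
```

```text
t 19.73 pos [ 0.5434 -0.2375  0.0389] rot [-1.7971e+02  4.0000e-02 -1.0487e+02] F [-0.4  0.5  1.3] w 0.199
to go world [-0.0008 -0.0001  0.0001] tool [ 0.0003  0.0008 -0.0001]
[0.0, 0.0, -0.0, -0.01, 0.0, 0.01, 1.0],
```

Emit:
step_arm(
  plan=[
    [[0, 0, 0.002, 0, 0, 0, 0], [0, 0, 0.002, 0, 0, 0, 0], [0, 0, 0, 0, 0, 0, 0], [0, 0, 0, 0, 0, 0, 0], [0, 0, 0, 0, 0, 0, 0], [0, 0, 0, 0, 0, 0, 0], [0, 0, 0, 0, 0, 0, 0], [0, 0, 0, 0, 0, 0, 0]],
  ],
)

```text
clock: 20.4
ee_pos: [0.5436, -0.2377, 0.0389]
ee_rot: [-179.7, -0.0, -104.8]
wrist_force: [-0.3, -0.2, 1.7]
gripper_width: 0.203
```

Emit:
step_arm(
  plan=[
    [[0, 0, 0, 0, 0, 0, 0.24], [0, 0, 0, 0, 0, 0, 0.28], [0, 0, 0, 0, 0, 0, 0.34], [0, 0, 0, 0, 0, 0, 0.42], [0, 0, -0.006, 0, 0, 0, 0.45], [0, 0, -0.02, 0, 0, 0, 0.45], [0, 0, -0.05, 0, 0, 0, 0.45], [0, 0, -0.07, 0, 0, 0, 0.45]],
  ],
)

```text
clock: 21.07
ee_pos: [0.5379, -0.2365, 0.1063]
ee_rot: [179.2, -0.0, -104.9]
wrist_force: [1.5, -0.6, -0.4]
gripper_width: 0.452
```

```bash
python3 -c "
from h import *
rows([.5500,.2388,.165],YD)
cv2.imwrite('pics/s12.png',cv2.resize(manip.get_image('scene')[80:280,180:380],None,fx=3,fy=3))"
```

```text
t 21.07 pos [ 0.5379 -0.2365  0.1063] rot [ 1.7921e+02 -4.0000e-02 -1.0490e+02] F [ 1.5 -0.6 -0.4] w 0.452
to go world [0.0121 0.4753 0.0587] tool [-0.4624  0.1114 -0.0575]
[-0.077, 0.019, -0.01, 0.02, 0.0, -0.71, 1.0],
[-0.078, 0.015, -0.01, 0.02, 0.0, -0.71, 1.0],
[-0.079, 0.011, -0.01, 0.02, 0.0, -0.71, 1.0],
[-0.079, 0.007, -0.01, 0.02, 0.0, -0.71, 1.0],
[-0.079, 0.003, -0.01, 0.02, 0.0, -0.71, 1.0],
[-0.079, -0.001, -0.01, 0.02, 0.0, -0.71, 1.0],
[-0.079, -0.005, -0.01, 0.02, 0.0, -0.71, 1.0],
[-0.079, -0.009, -0.01, 0.02, 0.0, -0.71, 1.0],
```

View pics/s12.png

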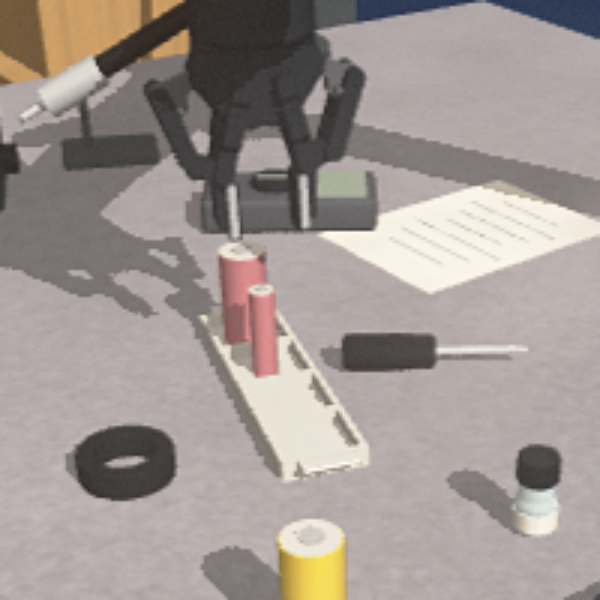

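Both stand. On to cell_xs.

Emit:
step_arm(
  plan=[
    [[-0.03, 0.008, -0.03, 0.03, 0, -0.71, 0.45], [-0.06, 0.013, -0.03, 0.03, 0, -0.71, 0.45], [-0.075, 0.01, -0.02, 0.03, 0, -0.71, 0.45], [-0.075, 0.007, -0.01, 0.03, 0, -0.71, 0.45], [-0.075, 0.003, 0, 0, 0, -0.71, 0.45], [-0.075, -0.001, 0, 0, 0, -0.71, 0.45], [-0.075, -0.005, 0, 0, 0, -0.71, 0.45], [-0.075, -0.009, 0, 0, 0, -0.71, 0.45]],
  ],
)

```text
clock: 21.78
ee_pos: [0.5515, 0.0377, 0.1755]
ee_rot: [-178.0, -0.5, -81.7]
wrist_force: [0.7, 0.2, -0.5]
gripper_width: 0.45
```

```bash
python3 -c "
from h import *
rows([.5500,.2388,.14],YD)"
```

```text
t 21.78 pos [0.5515 0.0377 0.1755] rot [-178.02   -0.51  -81.72] F [ 0.7  0.2 -0.5] w 0.45
to go world [-0.0015  0.2011 -0.0355] tool [-0.1996 -0.0263  0.0347]
[-0.05, -0.007, 0.009, -0.06, -0.02, 0.02, 1.0],
[-0.05, -0.007, 0.009, -0.06, -0.02, 0.02, 1.0],
[-0.05, -0.007, 0.009, -0.06, -0.02, 0.02, 1.0],
[-0.05, -0.007, 0.009, -0.06, -0.02, 0.02, 1.0],
[-0.05, -0.007, 0.009, -0.06, -0.02, 0.02, 1.0],
[-0.05, -0.006, 0.009, -0.06, -0.02, 0.02, 1.0],
[-0.05, -0.006, 0.009, -0.06, -0.02, 0.02, 1.0],
[-0.05, -0.006, 0.009, -0.06, -0.02, 0.02, 1.0],
```

Emit:
step_arm(
  plan=[
    [[-0.065, -0.007, 0.005, -0.1, -0.03, 0.05, 0.4], [-0.065, -0.009, 0.01, -0.1, -0.03, 0.05, 0.4], [-0.065, -0.009, 0.012, -0.1, -0.03, 0.05, 0.4], [-0.055, -0.009, 0.012, -0.1, -0.03, 0, 0.4], [-0.045, -0.008, 0.01, 0, 0, 0, 0.4], [-0.03, -0.006, 0.01, 0, 0, 0, 0.4], [-0.018, -0.004, 0.008, 0, 0, 0, 0.4], [-0.007, -0.001, 0.004, 0, 0, 0, 0.4]],
  ],
)

```text
clock: 22.45
ee_pos: [0.5545, 0.2318, 0.1481]
ee_rot: [-178.7, 0.3, -81.6]
wrist_force: [0.6, -0.8, 0.2]
gripper_width: 0.395
```

Emit:
step_arm(
  plan=[
    [[0, 0, 0, 0, 0, 0, 0.4], [0, 0, 0, 0, 0, 0, 0.4], [0, 0, 0, 0, 0, 0, 0.4], [0, 0, 0, 0, 0, 0, 0.4], [0, 0, 0, 0, 0, 0, 0.4], [0, 0, 0, 0, 0, 0, 0.4], [0, 0, 0, 0, 0, 0, 0.4], [0, 0, 0, 0, 0, 0, 0.4]],
  ],
)

```text
clock: 23.12
ee_pos: [0.5549, 0.2265, 0.1493]
ee_rot: [-178.8, 0.3, -82.0]
wrist_force: [0.6, 0.2, -0.8]
gripper_width: 0.401
```

```bash
python3 -c "
from h import *
rows([.5500,.2388,.068],YD,n=1)
cv2.imwrite('pics/w13.png',manip.get_image('wrist'))"
```

```text
t 23.12 pos [0.5549 0.2265 0.1493] rot [-178.76    0.27  -81.98] F [ 0.6  0.2 -0.8] w 0.401
to go world [-0.0049  0.0123 -0.0813] tool [-0.0125  0.0049  0.0813]
[-0.003, 0.001, 0.02, -0.04, 0.01, 0.01, 1.0],
```

View pics/w13.png

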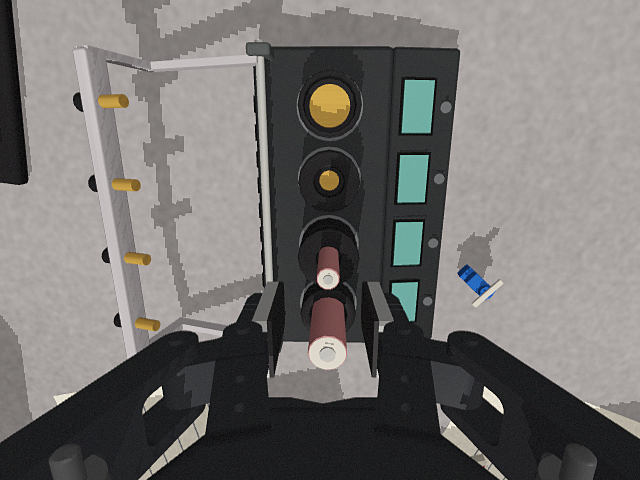

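```bash
python3 -c "
from h import *
s=manip.sense()
for p in [(328,280),(327,353)]: print(wrist_world(p,.0955,s))
rows([.5500,.2388,.068],YD,n=1)"
```

```text
[0.54970985 0.23978443 0.0955    ]
[0.54303792 0.29028772 0.0955    ]
t 23.17 pos [0.5548 0.2265 0.1493] rot [-178.76    0.27  -81.97] F [ 0.9 -0.5  0. ] w 0.402
to go world [-0.0048  0.0123 -0.0813] tool [-0.0125  0.0048  0.0813]
[-0.003, 0.001, 0.02, -0.04, 0.01, 0.01, 1.0],
```

Emit:
step_arm(
  plan=[
    [[-0.007, 0.003, 0, -0.1, 0, 0, 0.4], [-0.009, 0.004, 0.005, -0.1, 0, 0, 0.4], [-0.007, 0.003, 0.015, -0.1, 0, 0, 0.4], [-0.003, 0.001, 0.03, 0, 0, 0, 0.4], [0, 0, 0.04, 0, 0, 0, 0.4], [0, 0, 0.035, 0, 0, 0, 0.4], [0, 0, 0.02, 0, 0, 0, 0.4], [0, 0, 0.01, 0, 0, 0, 0.4]],
  ],
)

```text
clock: 23.83
ee_pos: [0.5475, 0.2433, 0.0686]
ee_rot: [-179.9, 0.4, -81.9]
wrist_force: [-0.2, -0.4, 0.2]
gripper_width: 0.398
```

Emit:
step_arm(
  plan=[
    [[0, 0, 0, 0, 0, 0, 0.4], [0, 0, 0, 0, 0, 0, 0.4], [0, 0, 0, 0, 0, 0, 0.4], [0, 0, 0, 0, 0, 0, 0.4], [0, 0, 0, 0, 0, 0, 0.4], [0, 0, 0, 0, 0, 0, 0.4], [0, 0, 0, 0, 0, 0, 0.4], [0, 0, 0, 0, 0, 0, 0.4]],
  ],
)

```text
clock: 24.5
ee_pos: [0.5487, 0.2446, 0.0706]
ee_rot: [-179.7, 0.5, -81.8]
wrist_force: [1.0, -0.2, -0.1]
gripper_width: 0.399
```

```bash
python3 -c "
from h import *
rows([.5498,.2393,.068],YD,n=1)
cv2.imwrite('pics/w14.png',manip.get_image('wrist'))"
```

```text
t 24.5 pos [0.5487 0.2446 0.0706] rot [-179.72    0.5   -81.81] F [ 1.  -0.2 -0.1] w 0.399
to go world [ 0.0011 -0.0053 -0.0026] tool [ 0.0054 -0.0003  0.0025]
[0.001, -0.0, 0.001, -0.01, 0.02, 0.01, 1.0],
```

View pics/w14.png

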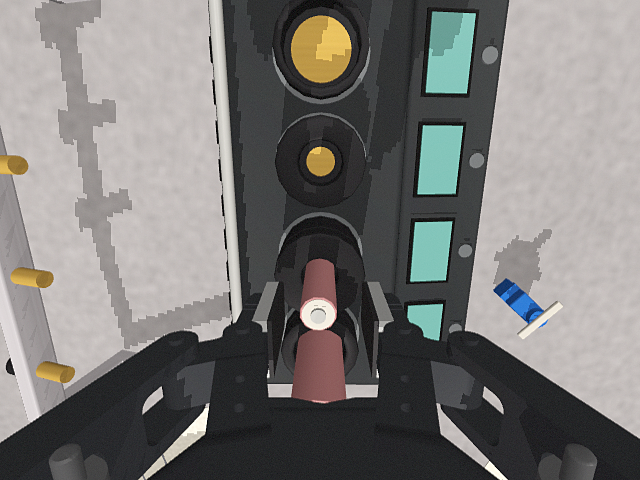

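Emit:
step_arm(
  plan=[
    [[0.004, 0, 0.002, 0, 0.02, 0, 0.4], [0.004, 0, 0.002, 0, 0.02, 0, 0.4], [0.002, 0, 0.001, 0, 0, 0, 0.4], [0, 0, 0, 0, 0, 0, 0.3], [0, 0, 0, 0, 0, 0, 0.2], [0, 0, 0, 0, 0, 0, 0.1], [0, 0, 0, 0, 0, 0, 0], [0, 0, 0, 0, 0, 0, 0]],
  ],
  squeeze=35,
)

```text
clock: 25.22
ee_pos: [0.5496, 0.2389, 0.068]
ee_rot: [-179.7, 0.3, -81.8]
wrist_force: [-0.5, 0.3, -0.4]
gripper_width: 0.155
```

```bash
python3 -c "
from h import *
rows([.5498,.2393,.068],YD,n=1)
cv2.imwrite('pics/s14.png',cv2.resize(manip.get_image('scene')[200:400,360:560],None,fx=3,fy=3))"
```

```text
t 25.22 pos [0.5496 0.2389 0.068 ] rot [-179.71    0.32  -81.83] F [-0.5  0.3 -0.4] w 0.155
to go world [0.0002 0.0004 0.    ] tool [-0.0003 -0.0002 -0.    ]
[-0.0, -0.0, -0.0, -0.01, 0.01, 0.01, 1.0],
```

View pics/s14.png

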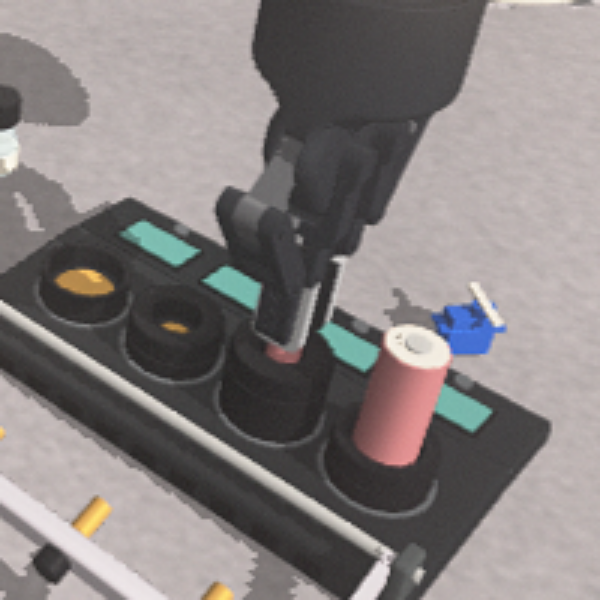

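Emit:
step_arm(
  plan=[
    [[0, 0, 0, 0, 0, 0, 0], [0, 0, -0.006, 0, 0, 0, 0], [0, 0, -0.02, 0, 0, 0, 0], [0, 0, -0.03, 0, 0, 0, 0], [0, 0, -0.04, 0, 0, 0, 0], [0, 0, -0.05, 0, 0, 0, 0], [0, 0, -0.05, 0, 0, 0, 0], [0, 0, -0.02, 0, 0, 0, 0]],
  ],
)

```text
clock: 25.93
ee_pos: [0.5475, 0.2369, 0.1802]
ee_rot: [179.9, 0.1, -81.8]
wrist_force: [0.3, 0.5, -0.0]
gripper_width: 0.157
```

```bash
python3 -c "
from h import *
rows([*TRAY['xs'],.165],YT)"
```

```text
t 25.93 pos [0.5475 0.2369 0.1802] rot [ 1.7988e+02  8.0000e-02 -8.1830e+01] F [ 0.3  0.5 -0. ] w 0.157
to go world [ 0.0089 -0.4243 -0.0152] tool [0.4213 0.0514 0.0147]
[0.079, 0.01, 0.003, 0.0, 0.0, 0.73, 1.0],
[0.08, 0.006, 0.003, 0.0, 0.0, 0.73, 1.0],
[0.08, 0.002, 0.003, 0.0, 0.0, 0.73, 1.0],
[0.08, -0.003, 0.003, 0.0, 0.0, 0.73, 1.0],
[0.08, -0.007, 0.003, 0.0, 0.0, 0.73, 1.0],
[0.079, -0.011, 0.003, 0.0, 0.0, 0.73, 1.0],
[0.079, -0.015, 0.003, 0.0, 0.0, 0.73, 1.0],
[0.078, -0.019, 0.003, 0.0, 0.0, 0.73, 1.0],
```

Emit:
step_arm(
  plan=[
    [[0.03, 0.004, 0, 0, 0, 0.5, 0], [0.055, 0.005, 0, 0, 0, 0.73, 0], [0.07, 0.002, 0, 0, 0, 0.73, 0], [0.07, -0.003, 0, 0, 0, 0.73, 0], [0.07, -0.006, 0, 0, 0, 0.73, 0], [0.07, -0.009, 0, 0, 0, 0.73, 0], [0.07, -0.012, 0, 0, 0, 0.73, 0], [0.07, -0.015, 0, 0, 0, 0.5, 0]],
  ],
)

```text
clock: 26.6
ee_pos: [0.5508, -0.0239, 0.1859]
ee_rot: [-179.9, 0.5, -104.1]
wrist_force: [1.0, -0.3, 0.1]
gripper_width: 0.154
```

```bash
python3 -c "
from h import *
rows([*TRAY['xs'],.14],YT)"
```

```text
t 26.6 pos [ 0.5508 -0.0239  0.1859] rot [-179.89    0.46 -104.11] F [ 1.  -0.3  0.1] w 0.154
to go world [ 0.0056 -0.1635 -0.0459] tool [ 0.1576 -0.0452  0.0448]
[0.039, -0.011, 0.011, -0.0, 0.01, 0.04, 1.0],
[0.039, -0.011, 0.011, -0.0, 0.01, 0.04, 1.0],
[0.039, -0.012, 0.011, -0.0, 0.01, 0.04, 1.0],
[0.039, -0.012, 0.011, -0.0, 0.01, 0.04, 1.0],
[0.039, -0.012, 0.011, -0.0, 0.01, 0.04, 1.0],
[0.039, -0.012, 0.011, -0.0, 0.01, 0.04, 1.0],
[0.039, -0.012, 0.011, -0.0, 0.01, 0.04, 1.0],
[0.039, -0.012, 0.011, -0.0, 0.01, 0.04, 1.0],
```

Emit:
step_arm(
  plan=[
    [[0.055, -0.018, 0.005, 0, 0.03, 0.05, 0], [0.055, -0.018, 0.01, 0, 0.03, 0.03, 0], [0.05, -0.017, 0.01, 0, 0.03, 0, 0], [0.045, -0.016, 0.015, 0, 0.03, 0, 0], [0.035, -0.014, 0.015, 0, 0, 0, 0], [0.025, -0.01, 0.01, 0, 0, 0, 0], [0.015, -0.006, 0.005, 0, 0, 0, 0], [0.005, -0.002, 0, 0, 0, 0, 0]],
  ],
)

```text
clock: 27.27
ee_pos: [0.5541, -0.1926, 0.1498]
ee_rot: [179.7, -0.1, -105.7]
wrist_force: [-0.6, 0.5, 0.5]
gripper_width: 0.157
```

Emit:
step_arm(
  plan=[
    [[0, 0, 0, 0, 0, 0, 0], [0, 0, 0, 0, 0, 0, 0], [0, 0, 0, 0, 0, 0, 0], [0, 0, 0, 0, 0, 0, 0], [0, 0, 0, 0, 0, 0, 0], [0, 0, 0, 0, 0, 0, 0], [0, 0, 0, 0, 0, 0, 0], [0, 0, 0, 0, 0, 0, 0]],
  ],
)

```text
clock: 27.93
ee_pos: [0.554, -0.1896, 0.1518]
ee_rot: [179.8, -0.0, -105.5]
wrist_force: [-0.5, 0.2, -0.3]
gripper_width: 0.158
```

```bash
python3 -c "
from h import *
rows([*TRAY['xs'],.026],YT,n=1)"
```

```text
t 27.93 pos [ 0.554  -0.1896  0.1518] rot [ 1.7975e+02 -4.0000e-02 -1.0552e+02] F [-0.5  0.2 -0.3] w 0.158
to go world [ 0.0024  0.0022 -0.1258] tool [-0.0029 -0.0022  0.1258]
[-0.001, -0.001, 0.031, 0.01, -0.0, -0.01, 1.0],
```

Emit:
step_arm(
  plan=[
    [[-0.003, -0.002, 0.01, 0, 0, 0, 0], [-0.002, -0.002, 0.025, 0, 0, 0, 0], [-0.001, 0, 0.04, 0, 0, 0, 0], [0, 0, 0.045, 0, 0, 0, 0], [0, 0, 0.045, 0, 0, 0, 0], [0, 0, 0.03, 0, 0, 0, 0], [0, 0, 0.01, 0, 0, 0, 0], [0, 0, 0, 0, 0, 0, 0]],
  ],
)

```text
clock: 28.6
ee_pos: [0.559, -0.1863, 0.0455]
ee_rot: [-179.9, -0.0, -105.4]
wrist_force: [0.3, 0.2, -0.4]
gripper_width: 0.154
```

```bash
python3 -c "
from h import *
rows([*TRAY['xs'],.026],YT,n=1)
cv2.imwrite('pics/w15.png',manip.get_image('wrist'))"
```

```text
t 28.6 pos [ 0.559  -0.1863  0.0455] rot [-1.7994e+02 -1.0000e-02 -1.0544e+02] F [ 0.3  0.2 -0.4] w 0.154
to go world [-0.0026 -0.0011 -0.0195] tool [0.0018 0.0023 0.0195]
[0.0, 0.001, 0.005, -0.0, -0.0, -0.0, 1.0],
```

View pics/w15.png

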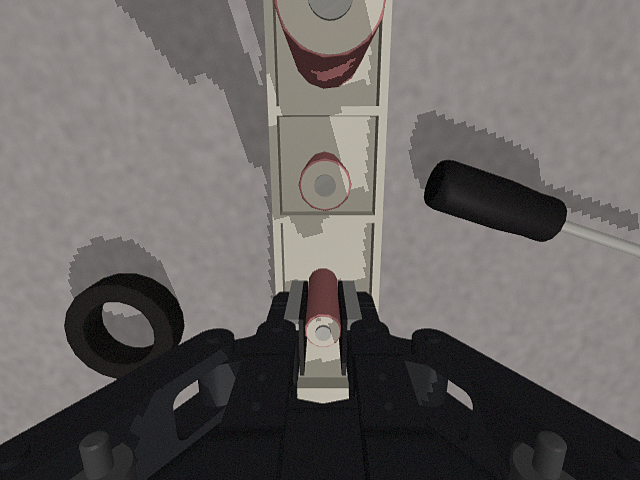

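Emit:
step_arm(
  plan=[
    [[0.001, 0.002, 0.008, 0, 0, 0, 0], [0.001, 0.002, 0.01, 0, 0, 0, 0], [0.001, 0.002, 0.008, 0, 0, 0, 0], [0, 0, 0.005, 0, 0, 0, 0], [0, 0, 0.003, 0, 0, 0, 0], [0, 0, 0.002, 0, 0, 0, 0], [0, 0, 0, 0, 0, 0, 0], [0, 0, 0, 0, 0, 0, 0]],
  ],
)

```text
clock: 29.32
ee_pos: [0.5591, -0.1875, 0.031]
ee_rot: [-179.4, 0.1, -105.4]
wrist_force: [-0.8, 0.1, -1.2]
gripper_width: 0.155
```

Emit:
step_arm(
  plan=[
    [[0, 0.001, 0.002, 0, 0, 0, 0], [0, 0.001, 0.002, 0, 0, 0, 0], [0, 0, 0.002, 0, 0, 0, 0], [0, 0, 0, 0, 0, 0, 0], [0, 0, 0, 0, 0, 0, 0], [0, 0, 0, 0, 0, 0, 0], [0, 0, 0, 0, 0, 0, 0], [0, 0, 0, 0, 0, 0, 0]],
  ],
)

```text
clock: 29.98
ee_pos: [0.5585, -0.1872, 0.0282]
ee_rot: [-179.3, 0.1, -105.4]
wrist_force: [0.5, -0.2, 0.5]
gripper_width: 0.153
```

Emit:
step_arm(
  plan=[
    [[0, 0.001, 0.002, -0.04, 0, 0, 0], [0, 0.001, 0.002, -0.04, 0, 0, 0], [0, 0, 0.001, -0.04, 0, 0, 0], [0, 0, 0, 0, 0, 0, 0], [0, 0, 0, 0, 0, 0, 0], [0, 0, 0, 0, 0, 0, 0], [0, 0, 0, 0, 0, 0, 0], [0, 0, 0, 0, 0, 0, 0]],
  ],
)

```text
clock: 30.65
ee_pos: [0.5576, -0.187, 0.026]
ee_rot: [-179.8, 0.1, -105.4]
wrist_force: [-0.3, 0.6, 0.4]
gripper_width: 0.158
```

Emit:
step_arm(
  plan=[
    [[0, 0, 0.002, 0, 0, 0, 0], [0, 0, 0.002, 0, 0, 0, 0], [0, 0, 0, 0, 0, 0, 0], [0, 0, 0, 0, 0, 0, 0], [0, 0, 0, 0, 0, 0, 0], [0, 0, 0, 0, 0, 0, 0], [0, 0, 0, 0, 0, 0, 0], [0, 0, 0, 0, 0, 0, 0]],
  ],
)

```text
clock: 31.32
ee_pos: [0.558, -0.1871, 0.0259]
ee_rot: [-179.8, 0.0, -105.3]
wrist_force: [-1.0, 0.9, 3.0]
gripper_width: 0.156
```

Emit:
step_arm(
  plan=[
    [[0, 0, 0, 0, 0, 0, 0.19], [0, 0, 0, 0, 0, 0, 0.22], [0, 0, 0, 0, 0, 0, 0.28], [0, 0, 0, 0, 0, 0, 0.36], [0, 0, -0.004, 0, 0, 0, 0.42], [0, 0, -0.02, 0, 0, 0, 0.42], [0, 0, -0.05, 0, 0, 0, 0.42], [0, 0, -0.07, 0, 0, 0, 0.42]],
  ],
)

```text
clock: 31.98
ee_pos: [0.5522, -0.1864, 0.0926]
ee_rot: [179.2, -0.1, -105.4]
wrist_force: [0.9, 0.5, -1.3]
gripper_width: 0.42
```

```bash
python3 -c "
from h import *
rows([.5431,.2900,.165],YD)
cv2.imwrite('pics/s16.png',cv2.resize(manip.get_image('scene')[80:280,180:380],None,fx=3,fy=3))"
```

```text
t 31.98 pos [ 0.5522 -0.1864  0.0926] rot [ 1.7917e+02 -9.0000e-02 -1.0542e+02] F [ 0.9  0.5 -1.3] w 0.42
to go world [-0.0091  0.4764  0.0724] tool [-0.4567  0.1365 -0.0712]
[-0.076, 0.023, -0.012, 0.03, 0.0, -0.72, 1.0],
[-0.077, 0.019, -0.012, 0.03, 0.0, -0.72, 1.0],
[-0.078, 0.015, -0.012, 0.03, 0.0, -0.72, 1.0],
[-0.078, 0.011, -0.012, 0.03, 0.0, -0.72, 1.0],
[-0.079, 0.007, -0.012, 0.03, 0.0, -0.72, 1.0],
[-0.079, 0.003, -0.012, 0.03, 0.0, -0.72, 1.0],
[-0.079, -0.001, -0.012, 0.03, 0.0, -0.72, 1.0],
[-0.079, -0.005, -0.012, 0.03, 0.0, -0.72, 1.0],
```

View pics/s16.png

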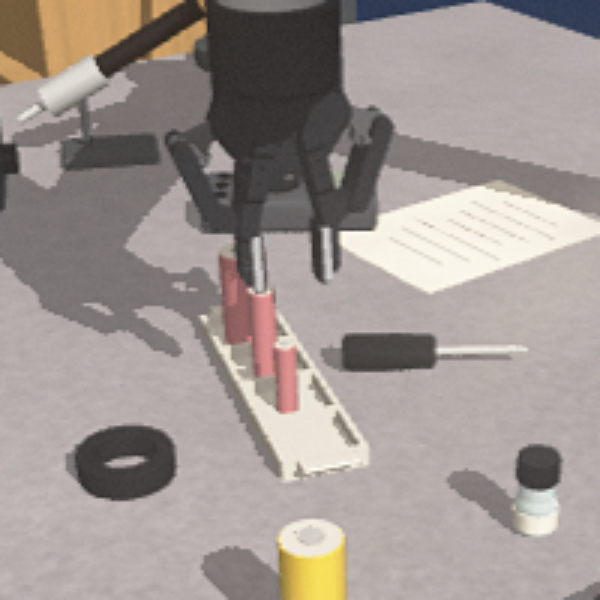

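Three stand. Now cell_m.

Emit:
step_arm(
  plan=[
    [[-0.02, 0.008, -0.04, 0.03, 0, -0.71, 0.55], [-0.06, 0.017, -0.04, 0.03, 0, -0.71, 0.55], [-0.075, 0.014, -0.02, 0.03, 0, -0.71, 0.55], [-0.075, 0.01, -0.01, 0.03, 0, -0.71, 0.55], [-0.075, 0.006, 0, 0, 0, -0.71, 0.55], [-0.075, 0.002, 0, 0, 0, -0.71, 0.55], [-0.075, -0.001, 0, 0, 0, -0.71, 0.55], [-0.075, -0.005, 0, 0, 0, -0.71, 0.55]],
  ],
)

```text
clock: 32.7
ee_pos: [0.5542, 0.0845, 0.1725]
ee_rot: [-178.1, -0.3, -82.2]
wrist_force: [0.4, -0.2, 0.2]
gripper_width: 0.547
```

```bash
python3 -c "
from h import *
rows([.5431,.2900,.14],YD)"
```

```text
t 32.7 pos [0.5542 0.0845 0.1725] rot [-178.06   -0.28  -82.24] F [ 0.4 -0.2  0.2] w 0.547
to go world [-0.0111  0.2055 -0.0325] tool [-0.2053 -0.0157  0.0321]
[-0.051, -0.004, 0.008, -0.06, -0.01, 0.0, 1.0],
[-0.051, -0.004, 0.008, -0.06, -0.01, 0.0, 1.0],
[-0.051, -0.004, 0.008, -0.06, -0.01, 0.0, 1.0],
[-0.051, -0.004, 0.008, -0.06, -0.01, 0.0, 1.0],
[-0.051, -0.004, 0.008, -0.06, -0.01, 0.0, 1.0],
[-0.051, -0.004, 0.008, -0.06, -0.01, 0.0, 1.0],
[-0.051, -0.004, 0.008, -0.06, -0.01, 0.0, 1.0],
[-0.051, -0.004, 0.008, -0.06, -0.01, 0.0, 1.0],
```

Emit:
step_arm(
  plan=[
    [[-0.068, -0.003, 0.005, -0.1, -0.03, 0.02, 0.55], [-0.068, -0.004, 0.01, -0.1, -0.03, 0.02, 0.55], [-0.068, -0.004, 0.012, -0.1, -0.03, 0, 0.55], [-0.06, -0.004, 0.012, -0.1, -0.03, 0, 0.55], [-0.05, -0.004, 0.01, 0, 0, 0, 0.55], [-0.035, -0.003, 0.01, 0, 0, 0, 0.55], [-0.02, -0.001, 0.008, 0, 0, 0, 0.55], [-0.008, 0, 0.004, 0, 0, 0, 0.55]],
  ],
)

```text
clock: 33.37
ee_pos: [0.5396, 0.291, 0.1458]
ee_rot: [-178.8, 0.6, -81.7]
wrist_force: [0.8, 0.5, -0.2]
gripper_width: 0.552
```

Emit:
step_arm(
  plan=[
    [[0, 0, 0, 0, 0, 0, 0.55], [0, 0, 0, 0, 0, 0, 0.55], [0, 0, 0, 0, 0, 0, 0.55], [0, 0, 0, 0, 0, 0, 0.55], [0, 0, 0, 0, 0, 0, 0.55], [0, 0, 0, 0, 0, 0, 0.55], [0, 0, 0, 0, 0, 0, 0.55], [0, 0, 0, 0, 0, 0, 0.55]],
  ],
)

```text
clock: 34.03
ee_pos: [0.5404, 0.2862, 0.1479]
ee_rot: [-178.8, 0.6, -82.0]
wrist_force: [-0.8, -0.3, -0.2]
gripper_width: 0.554
```

```bash
python3 -c "
from h import *
rows([.5431,.2900,.066],YD,n=1)
cv2.imwrite('pics/w17.png',manip.get_image('wrist'))"
```

```text
t 34.03 pos [0.5404 0.2862 0.1479] rot [-178.77    0.62  -81.96] F [-0.8 -0.3 -0.2] w 0.554
to go world [ 0.0027  0.0038 -0.0819] tool [-0.0025 -0.0014  0.0819]
[-0.001, -0.0, 0.02, -0.04, 0.02, 0.01, 1.0],
```

View pics/w17.png

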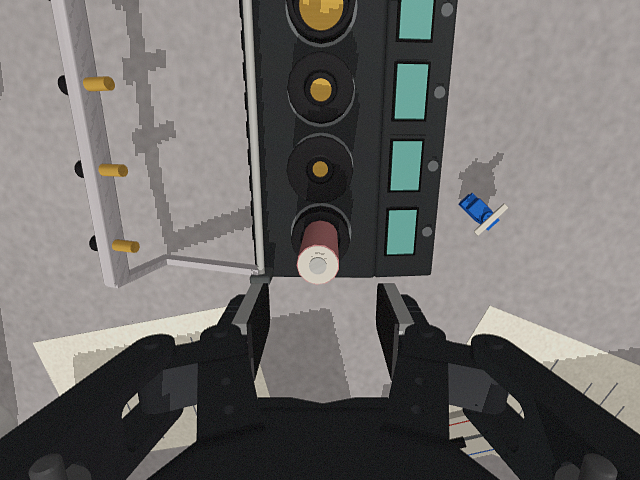

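```bash
python3 -c "
from h import *
s=manip.sense()
print(wrist_world((318,265),.0955,s))
rows([.5431,.2900,.066],YD,n=1)"
```

```text
[0.54258894 0.29055942 0.0955    ]
t 34.08 pos [0.5404 0.2862 0.1479] rot [-178.77    0.62  -81.96] F [-0.4 -0.9  0.4] w 0.552
to go world [ 0.0027  0.0038 -0.0819] tool [-0.0025 -0.0014  0.082 ]
[-0.001, -0.0, 0.02, -0.04, 0.02, 0.01, 1.0],
```

Emit:
step_arm(
  plan=[
    [[-0.003, -0.001, 0.003, -0.1, 0.04, 0, 0.5], [-0.002, -0.001, 0.01, -0.1, 0.04, 0, 0.5], [0, 0, 0.025, -0.1, 0.04, 0, 0.5], [0, 0, 0.035, 0, 0, 0, 0.5], [0, 0, 0.04, 0, 0, 0, 0.5], [0, 0, 0.03, 0, 0, 0, 0.5], [0, 0, 0.015, 0, 0, 0, 0.5], [0, 0, 0.006, 0, 0, 0, 0.5]],
  ],
)

```text
clock: 34.75
ee_pos: [0.5416, 0.2902, 0.0588]
ee_rot: [179.9, 0.1, -82.0]
wrist_force: [1.1, 0.2, 0.9]
gripper_width: 0.498
```

Emit:
step_arm(
  plan=[
    [[0, 0, 0, 0, 0, 0, 0.5], [0, 0, 0, 0, 0, 0, 0.5], [0, 0, 0, 0, 0, 0, 0.5], [0, 0, 0, 0, 0, 0, 0.5], [0, 0, 0, 0, 0, 0, 0.5], [0, 0, 0, 0, 0, 0, 0.5], [0, 0, 0, 0, 0, 0, 0.5], [0, 0, 0, 0, 0, 0, 0.5]],
  ],
)

```text
clock: 35.42
ee_pos: [0.543, 0.2914, 0.0608]
ee_rot: [-179.9, 0.2, -81.9]
wrist_force: [0.7, -0.2, 0.3]
gripper_width: 0.499
```

```bash
python3 -c "
from h import *
rows([.5430,.2902,.066],YD,n=1)
cv2.imwrite('pics/w18.png',manip.get_image('wrist'))"
```

```text
t 35.42 pos [0.543  0.2914 0.0608] rot [-179.94    0.2   -81.91] F [ 0.7 -0.2  0.3] w 0.499
to go world [-0.     -0.0012  0.0052] tool [ 0.0012  0.0002 -0.0052]
[0.0, 0.0, -0.001, -0.0, 0.01, 0.01, 1.0],
```

View pics/w18.png

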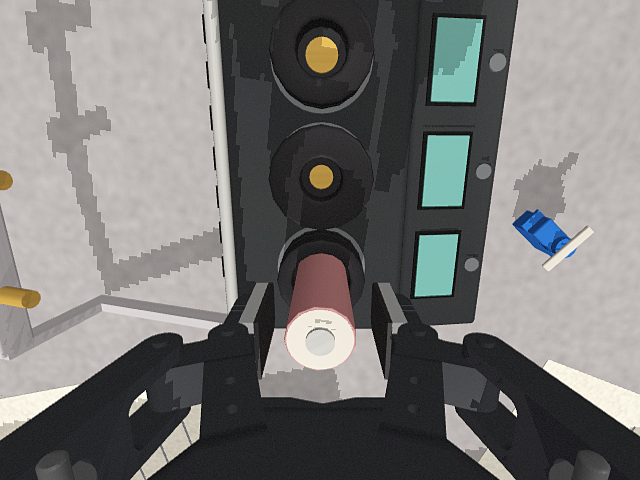

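Emit:
step_arm(
  plan=[
    [[0.001, 0, -0.004, 0, 0, 0, 0.5], [0.001, 0, -0.002, 0, 0, 0, 0.5], [0, 0, 0, 0, 0, 0, 0.45], [0, 0, 0, 0, 0, 0, 0.35], [0, 0, 0, 0, 0, 0, 0.2], [0, 0, 0, 0, 0, 0, 0], [0, 0, 0, 0, 0, 0, 0], [0, 0, 0, 0, 0, 0, 0]],
  ],
  squeeze=45,
)

```text
clock: 36.13
ee_pos: [0.5434, 0.2904, 0.0647]
ee_rot: [-179.9, 0.2, -81.9]
wrist_force: [-0.3, 0.4, -0.3]
gripper_width: 0.287
```

```bash
python3 -c "
from h import *
rows([.5430,.2902,.066],YD,n=1)"
```

```text
t 36.13 pos [0.5434 0.2904 0.0647] rot [-179.9     0.23  -81.91] F [-0.3  0.4 -0.3] w 0.287
to go world [-0.0004 -0.0002  0.0013] tool [ 0.0001  0.0004 -0.0013]
[0.0, 0.0, -0.0, -0.0, 0.01, 0.01, 1.0],
```

Emit:
step_arm(
  plan=[
    [[0, 0, 0, 0, 0, 0, 0], [0, 0, -0.006, 0, 0, 0, 0], [0, 0, -0.02, 0, 0, 0, 0], [0, 0, -0.03, 0, 0, 0, 0], [0, 0, -0.04, 0, 0, 0, 0], [0, 0, -0.05, 0, 0, 0, 0], [0, 0, -0.05, 0, 0, 0, 0], [0, 0, -0.02, 0, 0, 0, 0]],
  ],
)

```text
clock: 36.8
ee_pos: [0.541, 0.2881, 0.175]
ee_rot: [179.6, -0.1, -82.0]
wrist_force: [1.1, 0.5, -0.2]
gripper_width: 0.288
```

```bash
python3 -c "
from h import *
rows([*TRAY['m'],.165],YT)"
```

```text
t 36.8 pos [0.541  0.2881 0.175 ] rot [ 1.7956e+02 -1.0000e-01 -8.1950e+01] F [ 1.1  0.5 -0.2] w 0.288
to go world [ 0.0291 -0.4254 -0.01  ] tool [0.4252 0.0307 0.011 ]
[0.08, 0.006, 0.002, 0.01, -0.01, 0.73, 1.0],
[0.08, 0.002, 0.002, 0.01, -0.01, 0.73, 1.0],
[0.08, -0.002, 0.002, 0.01, -0.01, 0.73, 1.0],
[0.08, -0.006, 0.002, 0.01, -0.01, 0.73, 1.0],
[0.079, -0.01, 0.002, 0.01, -0.01, 0.73, 1.0],
[0.079, -0.015, 0.002, 0.01, -0.01, 0.73, 1.0],
[0.078, -0.019, 0.002, 0.01, -0.01, 0.73, 1.0],
[0.077, -0.022, 0.002, 0.01, -0.01, 0.73, 1.0],
```

Emit:
step_arm(
  plan=[
    [[0.03, 0.003, 0, 0.01, 0, 0.5, 0], [0.055, 0.002, 0, 0.01, 0, 0.73, 0], [0.07, -0.001, 0, 0.01, 0, 0.73, 0], [0.07, -0.005, 0, 0.01, 0, 0.73, 0], [0.07, -0.009, 0, 0.01, 0, 0.73, 0], [0.07, -0.013, 0, 0, 0, 0.73, 0], [0.07, -0.016, 0, 0, 0, 0.73, 0], [0.07, -0.019, 0, 0, 0, 0.5, 0]],
  ],
)

```text
clock: 37.47
ee_pos: [0.556, 0.0265, 0.18]
ee_rot: [-180.0, 0.2, -104.3]
wrist_force: [0.6, -1.1, -1.2]
gripper_width: 0.29
```

```bash
python3 -c "
from h import *
rows([*TRAY['m'],.14],YT,n=1)"
```

```text
t 37.47 pos [0.556  0.0265 0.18  ] rot [-179.96    0.22 -104.26] F [ 0.6 -1.1 -1.2] w 0.29
to go world [ 0.0141 -0.1638 -0.04  ] tool [ 0.1555 -0.054   0.0394]
[0.039, -0.013, 0.01, -0.0, 0.01, 0.03, 1.0],
```

Emit:
step_arm(
  plan=[
    [[0.055, -0.022, 0.005, 0, 0.02, 0.05, 0], [0.055, -0.021, 0.01, 0, 0.02, 0.03, 0], [0.05, -0.02, 0.01, 0, 0.02, 0, 0], [0.044, -0.019, 0.015, 0, 0, 0, 0], [0.034, -0.016, 0.015, 0, 0, 0, 0], [0.022, -0.012, 0.01, 0, 0, 0, 0], [0.013, -0.008, 0.005, 0, 0, 0, 0], [0.005, -0.003, 0, 0, 0, 0, 0]],
  ],
)

```text
clock: 38.13
ee_pos: [0.5704, -0.1426, 0.1431]
ee_rot: [179.6, -0.1, -105.9]
wrist_force: [0.1, 0.3, -0.9]
gripper_width: 0.294
```

Emit:
step_arm(
  plan=[
    [[0, 0, 0, 0, 0, 0, 0], [0, 0, 0, 0, 0, 0, 0], [0, 0, 0, 0, 0, 0, 0], [0, 0, 0, 0, 0, 0, 0], [0, 0, 0, 0, 0, 0, 0], [0, 0, 0, 0, 0, 0, 0], [0, 0, 0, 0, 0, 0, 0], [0, 0, 0, 0, 0, 0, 0]],
  ],
)

```text
clock: 38.8
ee_pos: [0.5703, -0.1396, 0.1449]
ee_rot: [179.7, -0.1, -105.7]
wrist_force: [0.3, 0.0, 0.4]
gripper_width: 0.289
```

```bash
python3 -c "
from h import *
rows([*TRAY['m'],.0377],YT,n=1)"
```

```text
t 38.8 pos [ 0.5703 -0.1396  0.1449] rot [ 1.7970e+02 -7.0000e-02 -1.0569e+02] F [0.3 0.  0.4] w 0.289
to go world [-0.0002  0.0023 -0.1072] tool [-0.0023  0.0002  0.1072]
[-0.001, 0.0, 0.027, 0.01, -0.0, -0.01, 1.0],
```

Emit:
step_arm(
  plan=[
    [[-0.002, 0.001, 0.01, 0.02, 0, 0, 0], [-0.002, 0.001, 0.02, 0.02, 0, 0, 0], [0, 0, 0.035, 0, 0, 0, 0], [0, 0, 0.04, 0, 0, 0, 0], [0, 0, 0.033, 0, 0, 0, 0], [0, 0, 0.018, 0, 0, 0, 0], [0, 0, 0.007, 0, 0, 0, 0], [0, 0, 0, 0, 0, 0, 0]],
  ],
)

```text
clock: 39.47
ee_pos: [0.571, -0.1364, 0.0602]
ee_rot: [-179.9, -0.0, -105.6]
wrist_force: [-0.1, -0.2, -0.7]
gripper_width: 0.293
```

```bash
python3 -c "
from h import *
rows([*TRAY['m'],.0377],YT,n=1)
cv2.imwrite('pics/w19.png',manip.get_image('wrist'))"
```

```text
t 39.47 pos [ 0.571  -0.1364  0.0602] rot [-1.7989e+02 -2.0000e-02 -1.0562e+02] F [-0.1 -0.2 -0.7] w 0.293
to go world [-0.0009 -0.0009 -0.0225] tool [0.0011 0.0007 0.0225]
[0.0, 0.0, 0.006, -0.0, -0.0, -0.01, 1.0],
```

View pics/w19.png

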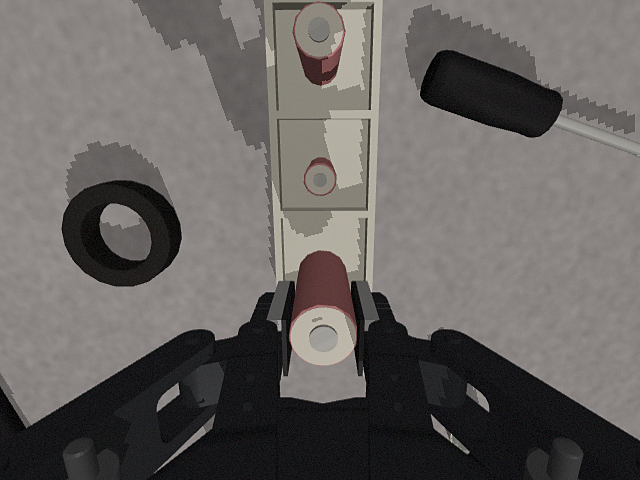

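Emit:
step_arm(
  plan=[
    [[0.001, 0.001, 0.008, 0, 0, 0, 0], [0.001, 0.001, 0.012, 0, 0, 0, 0], [0, 0, 0.01, 0, 0, 0, 0], [0, 0, 0.006, 0, 0, 0, 0], [0, 0, 0.003, 0, 0, 0, 0], [0, 0, 0.002, 0, 0, 0, 0], [0, 0, 0, 0, 0, 0, 0], [0, 0, 0, 0, 0, 0, 0]],
  ],
)

```text
clock: 40.18
ee_pos: [0.5728, -0.1374, 0.0418]
ee_rot: [-179.4, 0.1, -105.6]
wrist_force: [0.9, 0.2, -0.3]
gripper_width: 0.289
```

Emit:
step_arm(
  plan=[
    [[0, 0.001, 0.002, 0, 0, 0, 0], [0, 0.001, 0.002, 0, 0, 0, 0], [0, 0, 0.002, 0, 0, 0, 0], [0, 0, 0.001, 0, 0, 0, 0], [0, 0, 0, 0, 0, 0, 0], [0, 0, 0, 0, 0, 0, 0], [0, 0, 0, 0, 0, 0, 0], [0, 0, 0, 0, 0, 0, 0]],
  ],
)

```text
clock: 40.85
ee_pos: [0.5722, -0.1371, 0.0386]
ee_rot: [-179.4, 0.1, -105.6]
wrist_force: [0.2, -0.0, -0.8]
gripper_width: 0.29
```

Emit:
step_arm(
  plan=[
    [[0, 0.001, 0.002, -0.04, 0, 0, 0], [0, 0.001, 0.002, -0.04, 0, 0, 0], [0, 0, 0.001, -0.04, 0, 0, 0], [0, 0, 0, 0, 0, 0, 0], [0, 0, 0, 0, 0, 0, 0], [0, 0, 0, 0, 0, 0, 0], [0, 0, 0, 0, 0, 0, 0], [0, 0, 0, 0, 0, 0, 0]],
  ],
)

```text
clock: 41.52
ee_pos: [0.5722, -0.137, 0.0378]
ee_rot: [-179.7, 0.1, -105.5]
wrist_force: [-0.6, 0.0, 1.2]
gripper_width: 0.288
```

Emit:
step_arm(
  plan=[
    [[0, 0, 0.002, 0, 0, 0, 0], [0, 0, 0.002, 0, 0, 0, 0], [0, 0, 0, 0, 0, 0, 0], [0, 0, 0, 0, 0, 0, 0], [0, 0, 0, 0, 0, 0, 0], [0, 0, 0, 0, 0, 0, 0], [0, 0, 0, 0, 0, 0, 0], [0, 0, 0, 0, 0, 0, 0]],
  ],
)

```text
clock: 42.18
ee_pos: [0.5724, -0.137, 0.0378]
ee_rot: [-179.7, 0.1, -105.5]
wrist_force: [-0.8, 0.0, 2.6]
gripper_width: 0.29
```

Contact with the floor; release.

Emit:
step_arm(
  plan=[
    [[0, 0, 0, 0, 0, 0, 0.33], [0, 0, 0, 0, 0, 0, 0.37], [0, 0, 0, 0, 0, 0, 0.43], [0, 0, 0, 0, 0, 0, 0.5], [0, 0, -0.004, 0, 0, 0, 0.55], [0, 0, -0.02, 0, 0, 0, 0.55], [0, 0, -0.05, 0, 0, 0, 0.55], [0, 0, -0.07, 0, 0, 0, 0.55]],
  ],
)

```text
clock: 42.85
ee_pos: [0.5667, -0.1368, 0.1041]
ee_rot: [179.3, -0.2, -105.6]
wrist_force: [0.6, -0.3, 0.4]
gripper_width: 0.551
```

Emit:
step_arm(
  plan=[
    [[0, 0, -0.07, 0, 0, 0, 0.55], [0, 0, -0.07, 0, 0, 0, 0.55], [-0.04, 0, -0.04, 0, 0, 0, 0.55], [-0.07, 0, 0, 0, 0, 0, 0.55], [-0.07, 0, 0, 0, 0, 0, 0.55], [-0.07, 0, 0, 0, 0, 0, 0.55], [-0.03, 0, 0, 0, 0, 0, 0.55], [0, 0, 0, 0, 0, 0, 0.55]],
  ],
)

```text
clock: 43.52
ee_pos: [0.6107, 0.0011, 0.2178]
ee_rot: [-179.2, 0.3, -105.8]
wrist_force: [-0.0, -0.9, 0.5]
gripper_width: 0.548
```

```bash
python3 -c "
from h import *
s=manip.sense();print(s['clock'],s['ee_pos'],s['dq'].round(1))
cv2.imwrite('pics/s20.png',cv2.resize(manip.get_image('scene')[120:270,200:350],None,fx=4,fy=4,interpolation=cv2.INTER_CUBIC))
cv2.imwrite('pics/t20.png',cv2.resize(manip.get_image('top')[180:300,345:525],None,fx=4,fy=4,interpolation=cv2.INTER_CUBIC))"
```

```text
43.5167 [0.61072299 0.00111502 0.21784565] [ 0.7 -1.2  0.3  0.1 -0.8  0.3]
```

View pics/s20.png

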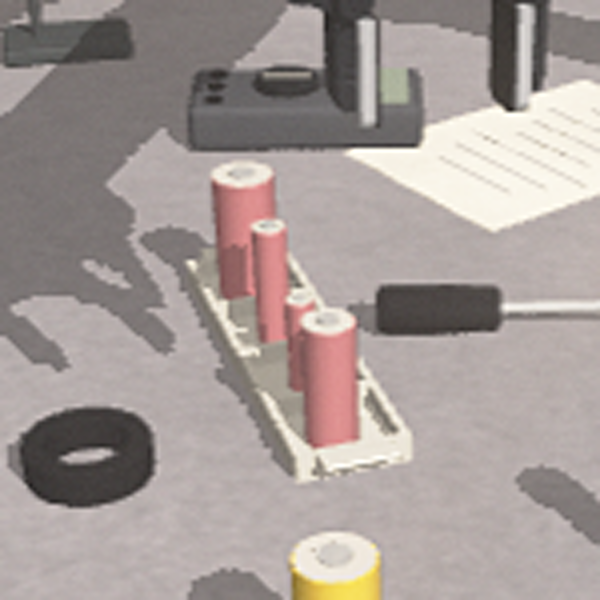

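View pics/t20.png

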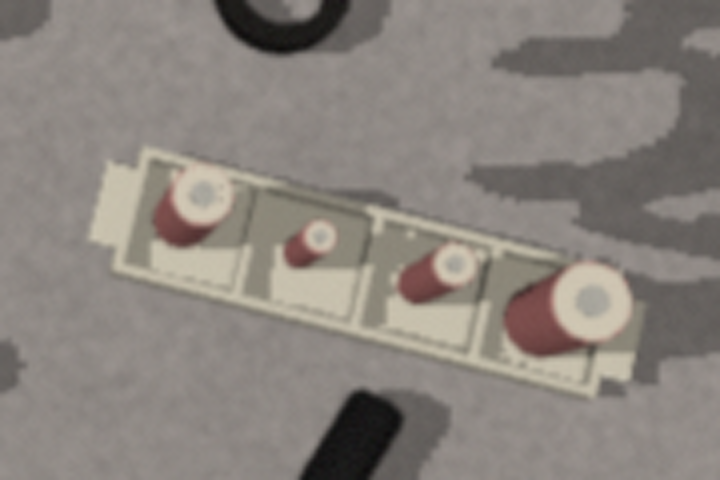

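The scene view shows all four standing in the tray with the gripper clear; the top view shows m, xs, s and l from left to right. I'll check numerically that the tops sit over the compartments.

```bash
python3 -c "
from h import *
T={'m':((204,193),(328,318),.0685),'xs':((320,237),(300,296),.0535),'s':((455,264),(268,226),.0685),'l':((593,302),(243,174),.0735)}
for k,(a,b,z) in T.items():
  A=onz('top',(345+a[0]/4-.4,180+a[1]/4-.4),z);B=onz('scene',(200+b[0]/4-.4,120+b[1]/4-.4),z)
  print(k,A[:2].round(4),B[:2].round(4),'target',TRAY[k])
"
```

```text
m [ 0.5732 -0.1374] [ 0.5736 -0.1364] target (0.5701, -0.1373)
xs [ 0.5573 -0.1867] [ 0.5581 -0.1868] target (0.5564, -0.1874)
s [ 0.5437 -0.2376] [ 0.5463 -0.2348] target (0.5426, -0.2376)
l [ 0.5274 -0.2906] [ 0.5299 -0.2868] target (0.5289, -0.2877)
```

All tops are within about 4 mm of the compartment centres at standing height, so I'm handing in.

```bash
python3 -c "
from h import *
print(manip.finish_job(), manip.sense()['clock'])"
```

```text
the job is handed in; nothing more can be done
the job is handed in; nothing more can be done
```

All four cells now stand upright in the resting tray in dock order, left to right: cell_m, cell_xs, cell_s, cell_l. I lowered each one until it touched the tray floor, then let go and moved the arm clear. The yellow look-alike was not touched, and I handed the job in at about 44 s of the 104 s allowed.

- **Position:** in the last top and scene pictures, every cell top is at standing height and within about 4 mm of its compartment centre. No check failed. The two cameras differed by up to about 4 mm, most for cell_s and cell_l, which fits within the compartments' clearance.
- **Forces:** the highest wrist force I read was about 3 N, when setting down cell_xs. No cell was dropped or knocked over.
- **Arm motion:** faster moves overshot by up to about 14 mm. I corrected each one above the target before gripping or setting down.

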